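# Take the blow nozzles off the air manifold and park them in the rack

### The job

Three or four blow nozzles are locked in the quick couplings of the air manifold. Take every one of them off - pull the coupling's sprung sleeve back to free the nozzle, draw the nozzle out and let the sleeve spring fully forward - and park each in an eyelet of the nozzle rack, nose first from the front through both plates until its collar is up against the front plate. Leave the rack standing upright and the mug and the calculator where they are.

Things in the scene. Friction and masses are not known exactly. Their poses are not given: they have to be found in the camera images.
- manifold: air manifold fixed to the bench: aluminium block 50 x 280 x 50 mm, top at 105 mm. Origin on the bench under the block, z up. Front face at local x = -25 mm looks along local -x, roughly to the robot; 4 couplings at local y = -108, -36, 36, 108 mm, axes level along x, 80 mm up: tubes of 24 mm diameter, bore 18 mm (slippery), mouth at local x = -99 mm
- sleeve_0 (a joint): sprung sleeve of the coupling at y = -108 mm: 0 = forward, 0.015 m = fully back; its guide is inclined: going back 13.7 mm to the block (+x) it rises 6.2 mm (direction 0.91, 0, 0.41), taking 3 to 10 N. Held right back for 0.5 s it frees the nozzle. Let go, it then stays at 0.007 to 0.012 on the nozzle's head and snaps to 0 as the nozzle leaves. Back at 0 too soon: still locked
- sleeve_0_mid (a point): middle of that sleeve, on its axis, moving with it: a ribbed dark ring 34 mm long, 38 mm diameter, 34 mm clear of the next. Axes as the manifold's. When forward it lies at manifold x = -80, y = -108, z = 80 mm
- sleeve_1 (a joint): sprung sleeve of the coupling at y = -36 mm: 0 = forward, 0.015 m = fully back; its guide is inclined: going back 13.7 mm to the block (+x) it rises 6.2 mm (direction 0.91, 0, 0.41), taking 3 to 10 N. Held right back for 0.5 s it frees the nozzle. Let go, it then stays at 0.007 to 0.012 on the nozzle's head and snaps to 0 as the nozzle leaves. Back at 0 too soon: still locked
- sleeve_1_mid (a point): middle of that sleeve, on its axis, moving with it: a ribbed dark ring 34 mm long, 38 mm diameter, 34 mm clear of the next. Axes as the manifold's. When forward it lies at manifold x = -80, y = -36, z = 80 mm
- sleeve_2 (a joint): sprung sleeve of the coupling at y = 36 mm: 0 = forward, 0.015 m = fully back; its guide is inclined: going back 13.7 mm to the block (+x) it rises 6.2 mm (direction 0.91, 0, 0.41), taking 3 to 10 N. Held right back for 0.5 s it frees the nozzle. Let go, it then stays at 0.007 to 0.012 on the nozzle's head and snaps to 0 as the nozzle leaves. Back at 0 too soon: still locked
- sleeve_2_mid (a point): middle of that sleeve, on its axis, moving with it: a ribbed dark ring 34 mm long, 38 mm diameter, 34 mm clear of the next. Axes as the manifold's. When forward it lies at manifold x = -80, y = 36, z = 80 mm
- sleeve_3 (a joint): sprung sleeve of the coupling at y = 108 mm: 0 = forward, 0.015 m = fully back; its guide is inclined: going back 13.7 mm to the block (+x) it rises 6.2 mm (direction 0.91, 0, 0.41), taking 3 to 10 N. Held right back for 0.5 s it frees the nozzle. Let go, it then stays at 0.007 to 0.012 on the nozzle's head and snaps to 0 as the nozzle leaves. Back at 0 too soon: still locked
- sleeve_3_mid (a point): middle of that sleeve, on its axis, moving with it: a ribbed dark ring 34 mm long, 38 mm diameter, 34 mm clear of the next. Axes as the manifold's. When forward it lies at manifold x = -80, y = 108, z = 80 mm
- nozzle_0: blow nozzle, 0.12 kg, may be absent; all alike. Origin mid-grip, on the axis; +x to the nose. Square grip 22 x 22, x = -35 to 35 mm; brass jet to -60; square collar 28 x 28, x = 35 to 41; nose 16 mm diameter to x = 111, grooved, tip tapered. Locked: collar 10 mm off the coupling's mouth, 60 mm of nose inside, and it stands there still when freed; pull it 62 mm or more straight out
- nozzle_1: blow nozzle, 0.12 kg, may be absent; all alike. Origin mid-grip, on the axis; +x to the nose. Square grip 22 x 22, x = -35 to 35 mm; brass jet to -60; square collar 28 x 28, x = 35 to 41; nose 16 mm diameter to x = 111, grooved, tip tapered. Locked: collar 10 mm off the coupling's mouth, 60 mm of nose inside, and it stands there still when freed; pull it 62 mm or more straight out
- nozzle_2: blow nozzle, 0.12 kg, may be absent; all alike. Origin mid-grip, on the axis; +x to the nose. Square grip 22 x 22, x = -35 to 35 mm; brass jet to -60; square collar 28 x 28, x = 35 to 41; nose 16 mm diameter to x = 111, grooved, tip tapered. Locked: collar 10 mm off the coupling's mouth, 60 mm of nose inside, and it stands there still when freed; pull it 62 mm or more straight out
- nozzle_3: blow nozzle, 0.12 kg, may be absent; all alike. Origin mid-grip, on the axis; +x to the nose. Square grip 22 x 22, x = -35 to 35 mm; brass jet to -60; square collar 28 x 28, x = 35 to 41; nose 16 mm diameter to x = 111, grooved, tip tapered. Locked: collar 10 mm off the coupling's mouth, 60 mm of nose inside, and it stands there still when freed; pull it 62 mm or more straight out
- rack: nozzle rack, 2 kg, standing loose. Origin on the bench under its middle, z up. Base 120 x 280 x 12 mm; two upright plates 6 mm thick, 280 wide, from 52 to 108 mm high, outer faces at local x = -22 (front) and 22 mm (back). Eyelet pairs in line at local y = -108, -36, 36, 108 mm, 80 mm up, 20 mm diameter; nozzles go in from the front, nose along local +x
- eye_0 (a point): centre of the eyelet at local y = -108 mm, on the front face of the rack's front plate; local x runs through the eyelet into the rack. A nozzle fully home has its collar against this face: its tip 70 mm beyond this point, its origin 41 mm before it
- eye_1 (a point): centre of the eyelet at local y = -36 mm, on the front face of the rack's front plate; local x runs through the eyelet into the rack. A nozzle fully home has its collar against this face: its tip 70 mm beyond this point, its origin 41 mm before it
- eye_2 (a point): centre of the eyelet at local y = 36 mm, on the front face of the rack's front plate; local x runs through the eyelet into the rack. A nozzle fully home has its collar against this face: its tip 70 mm beyond this point, its origin 41 mm before it
- eye_3 (a point): centre of the eyelet at local y = 108 mm, on the front face of the rack's front plate; local x runs through the eyelet into the rack. A nozzle fully home has its collar against this face: its tip 70 mm beyond this point, its origin 41 mm before it
- mug: green mug, 86 x 125 x 96 mm, origin under its middle; not part of the job
- calculator: pocket calculator, 122 x 72 x 14 mm, origin under its middle; not part of the job

How it is judged:
By the outcome, as a careful person would: the job done as asked, in the order asked, and still so for the second after the job is handed in, with the robot touching nothing.
Of nozzle_0, nozzle_1, nozzle_2, nozzle_3 only 3 to 4 are there at a start; the rules pass over those that are not, and their reading is None.
At some moment in a run one of rack may be knocked a few centimetres aside while the robot is not near it.
Once in a run the grip may slacken for a moment while it holds something.
It also fails if it takes over 210 s, if anything falls off the work surface, if the arm or the gripper's body presses on something with over 40 N, if the wrist force passes 120 N, or if a joint passes its speed limit or range.

### The arm

A 6-joint arm with a two-finger parallel gripper is mounted at the origin on a cart in front of the work surface, level with it; the furniture and walls round the work are solid. World frame = base frame: x ahead of the robot, y to its left, z up, the work surface at z = 0. Lengths are in m, angles in degrees, forces in N, time in s.
With the tool pointing down it reaches from about 0.375 to 0.975 m from the base axis. Payload 3.8 kg.
Tool frame: the origin (TCP) lies between the finger pads; the fingertips stand 8 mm ahead of it and the grasp point (between the pads) lies 11 mm behind it; z points along the fingers, y is the line along which they close (so a half turn about z gives the same grasp; the last joint's range is limited). The gripper opens to 85 mm and grips with 20 to 120 N. Pads are 22 mm wide; open, the fingers measure 114 mm over their backs; the gripper's body (76 mm by 85 mm) begins 54 mm behind the grasp point. The pads swing forward as they close: fully open they stand 13 mm farther back than shut.
Start: joints at [-70.353, 15.12, 91.902, -0, 72.978, -2.114], TCP at [0.25, -0.627, 0.239] pointing down, gripper open.
Joint ranges: [-150.88, 150.88], [-54.13, 125.18], [17.81, 147.31], [-75.09, 255.09], [0, 152.58], [-146.25, 146.25]. Speed limits (degrees/s): [147.25, 147.25, 180, 180, 180, 180].

### API

Orientations are given as [roll, pitch, yaw] about the fixed x, y, z axes, in that order (R = Rz(yaw) Ry(pitch) Rx(roll)).
In Python, from cell import env gives the robot as it stands.
- The arm moves only by the tool move_arm, never from a script. Its argument "series" is a list of rows, each a list of 7 numbers: the opening, from 0 (shut) to 1 (fully open), then the shift along the tool's x, y, z in m, then the turn, a rotation vector about the tool's x, y, z in rad. In form: [[claw, x, y, z, rx, ry, rz], ...]. A call has 1 to 8 rows; each row shifts and turns the commanded pose from where the row before left it, along the tool's axes as they then stand; what a row does not reach is not made up. A row lasts 1/12 s, in which the tool goes at most 41.7 mm and 7.16 degrees, less where a joint would pass 70% of its speed; a pose out of reach is approached as far as the arm can. A call is refused whole if a number of a shift passes 0.0417 or a number of a turn 0.125, either way. A call with a gripper value outside its range is refused whole. The fingers move at their own pace and stop on an object; "squeeze" is the grip in N (left out, the last holds). Time passes only in rows, so rows that do not move let the fingers close. It gives the time, the measured TCP pose, the force, the opening and the grip force at its end, in the units of the state.
- env.get_state(): the state, without advancing time (a new reading comes with each control period).
- env.camera(name): name is "side" or "top"; returns a dict with "image" (384x512x3 uint8, red, green, blue), "z_map" (384x512 float32, m along the optical axis (not along the pixel's ray), 0 where there is no reading), "K" (3x3 intrinsics, pixels), "world_from_camera" (4x4, takes a point from camera to world coordinates). Camera axes: x right, y up, looking along -z (the intrinsics and any distortion apply to the point x, -y, -z); pixel columns grow to the right and rows downward; lengths in m; the calibration is good to about 2 mm. A picture is of the moment at which its call begins.
- env.job_done(): hands the job in; it is judged then, once.
The state is a dict: "clock": time; "joints": joint angles; "qd": joint speeds; "effort": joint torques, N m; "position": TCP position; "orientation": TCP orientation; "force": force on the tool from outside, world axes, zero at the start; "torque": the same for the moment, N m; "opening": finger opening in m; "finger_force": force on a finger pad.
Only numpy, scipy, OpenCV 4.12 (cv2) and the standard library are available. Lean on these libraries where they do the work, as an engineer would, in place of code of your own. Each camera call takes 0.05 s, during which the arm holds its last target. There are 200 camera calls.

## Working session

There is one attempt and no reset: what is moved stays moved. The work goes in short steps, Python scripts to look and compute and a tool call to move; the robot and the scene stay as the last step left them, time stands still between calls to the robot, and variables do not carry over. Pictures are saved under pics/ and viewed, at most 14 in all, crops included, and the job is handed in when it is done.

Besides the shell and the picture viewer there is one more tool, called after ">>>" by a JSON object that holds its "op" and its "data". move_arm: Moves the arm, as the interface text tells. Its arguments: {"type":"object","properties":{"series":{"type":"array","items":{"type":"array","items":{"type":"number"}}},"squeeze":{"type":"number"}},"required":["series"]}

```bash
mkdir -p pics; ls; python3 - <<'E'
from cell import env
import cv2,numpy as np
print(env.get_state())
for n in("side","top"):
    c=env.camera(n); cv2.imwrite(f"pics/{n}0.png",c["image"][...,::-1]); np.savez(f"{n}0.npz",**c)
    print(n,c["K"],c["world_from_camera"],[k for k in c])
E
```

```text
pics
{'clock': 0.0, 'joints': array([-7.03540258e+01,  1.51686435e+01,  9.19809934e+01, -1.71126259e-03,
        7.29794342e+01, -2.11387660e+00]), 'qd': array([ 0.00552711,  0.04262824,  0.00925884, -0.11820649,  0.00610047,
        0.07494069]), 'effort': array([ 5.35848030e-04, -5.15114129e+01, -3.67311859e+01,  2.87192133e-04,
        1.30734299e-02, -5.53682668e-06]), 'position': array([ 0.24998394, -0.62622534,  0.23797055]), 'orientation': array([-1.79870956e+02, -3.12681600e-03,  2.17603500e+01]), 'force': array([0.56880213, 0.03784196, 0.28238351]), 'torque': array([ 0.05561964, -0.02831522,  0.01146967]), 'finger_force': 0.0, 'opening': 0.08562186117859359}
side [[472.56977407   0.         250.93836069]
 [  0.         472.56977407 192.54378954]
 [  0.           0.           1.        ]] [[-0.81614955  0.51451323 -0.26301341  0.13646814]
 [-0.57772046 -0.73584009  0.35323991  0.57652341]
 [-0.0117892   0.44024482  0.89780038  1.49681348]
 [ 0.          0.          0.          1.        ]] ['image', 'z_map', 'K', 'world_from_camera']
top [[348.13931535   0.         256.46909985]
 [  0.         348.13931535 189.63044654]
 [  0.           0.           1.        ]] [[-0.00463841  0.99350092 -0.11372954  0.45338415]
 [-0.99987723 -0.00290558  0.01539746  0.02367157]
 [ 0.01496694  0.113787    0.99339242  1.0540072 ]
 [ 0.          0.          0.          1.        ]] ['image', 'z_map', 'K', 'world_from_camera']
```

View pics/top0.png

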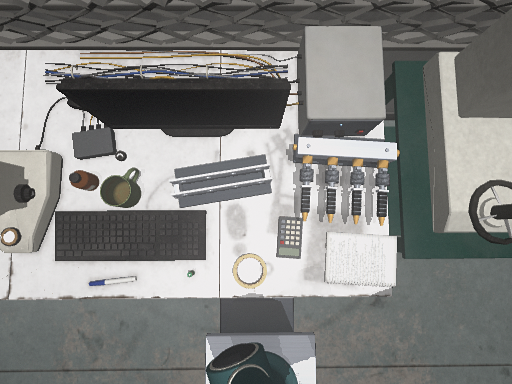

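View pics/side0.png

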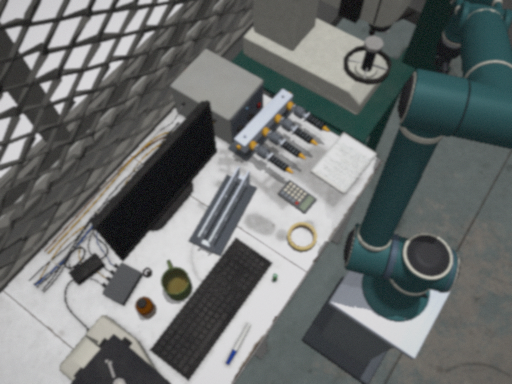

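The top view shows the manifold at about (345,150) with four nozzles at cols 306–383, rows 165–222. The rack is at (222,180), the calculator at (289,237) and the mug at (120,190). Next I'll measure poses from the depth map.

```bash
cat > h.py <<'E'
import numpy as np,cv2
def cloud(c):
    K=c["K"];z=c["z_map"];v,u=np.indices(z.shape)
    p=np.stack([(u-K[0,2])/K[0,0]*z,-(v-K[1,2])/K[1,1]*z,-z],-1)
    T=c["world_from_camera"];w=p@T[:3,:3].T+T[:3,3];w[z==0]=np.nan
    return w
def rect(P):
    (c,s,a)=cv2.minAreaRect((P[:,:2]*1000).astype(np.float32)); return np.round(c,1),np.round(s,1),round(a,2)
def sel(w,lo,hi):
    with np.errstate(invalid='ignore'): return np.all((w>np.array(lo))&(w<np.array(hi)),-1)
E
python3 - <<'E'
from h import *
for n in("top","side"):
    c=np.load(n+"0.npz");w=cloud(c);im=c["image"]
    print(n)
    t=sel(w,[.2,-.35,-.02],[.4,.3,.02]);print("bench z",np.nanmedian(w[t][:,2]))
    m=sel(w,[.45,-.5,.097],[.7,-.05,.113]);
    k,l,s,cc=cv2.connectedComponentsWithStats(m.astype(np.uint8))
    for i in range(1,k):
        if s[i,4]>60: P=w[l==i];print("manif?",s[i],rect(P),np.median(P[:,2]))
    m=sel(w,[.35,-.1,.098],[.65,.3,.116])
    k,l,s,cc=cv2.connectedComponentsWithStats(m.astype(np.uint8))
    for i in range(1,k):
        if s[i,4]>40: P=w[l==i];print("rack plate",s[i],rect(P),np.median(P[:,2]))
    m=sel(w,[.35,-.1,.005],[.65,.3,.02])
    k,l,s,cc=cv2.connectedComponentsWithStats(m.astype(np.uint8))
    for i in range(1,k):
        if s[i,4]>60: P=w[l==i];print("rack base",s[i],rect(P),np.median(P[:,2]))
    hsv=cv2.cvtColor(im,cv2.COLOR_RGB2HSV)
    m=sel(w,[.3,-.5,.05],[.56,-.05,.12])
    k,l,s,cc=cv2.connectedComponentsWithStats(m.astype(np.uint8))
    for i in range(1,k):
        if s[i,4]>40: P=w[l==i];print("nozz",s[i],rect(P),P[:,2].max())
E
python3 - <<'E'
import cv2
im=cv2.imread('pics/top0.png');cv2.imwrite('pics/c1.png',cv2.resize(im[120:260,160:410],None,fx=3.2,fy=3.2,interpolation=cv2.INTER_CUBIC))
E
```

```text
top
bench z 0.004014661053522772
manif? [ 297  141  100   19 1629] (array([ 678.2, -244. ]), array([278.1,  51. ]), 87.08) 0.10557636042342311
manif? [303 164   9  17 100] (array([ 611.7, -132.2]), array([22.6, 45.3]), 88.32) 0.0989097773288184
manif? [330 166   8  16  80] (array([ 607.4, -205.4]), array([42.3, 20.4]), 0.84) 0.09914495605747398
manif? [355 167   9  17  96] (array([ 602.8, -277.5]), array([22.8, 45.7]), 86.41) 0.099192936757862
manif? [380 169   9  16  90] (array([ 598.8, -347.8]), array([21.8, 43.4]), 84.49) 0.09883857353258957
rack plate [169 163 101  19 286] (array([610.2, 111.1]), array([  7. , 278.4]), 9.31) 0.10820413833842635
rack plate [171 177 101  19 278] (array([572.8, 105.6]), array([  6.9, 277.2]), 9.21) 0.10818905025939174
rack base [174 165  82  13 540] (array([644.5, 136.4]), array([ 35. , 247.2]), 9.52) 0.01250655084905572
rack base [181 170  83  21 683] (array([601.6, 110.2]), array([ 25.7, 250.3]), 9.33) 0.012651910177035708
rack base [ 176  183   97   25 1057] (array([552.2, 105.1]), array([ 45.4, 290.1]), 9.29) 0.012472143041501127
rack base [273 
[... 1188 characters left out ...]
37  61 323] (array([615.3, 101.4]), array([ 20.2, 248.8]), 9.24) 0.012574808402145088
rack base [269 185  47  34 546] (array([435.7, -65.2]), array([ 79.1, 168.6]), 84.52) 0.012455873971719322
rack base [231 240  51  58 616] (array([417.2, 219.6]), array([143.7, 166.6]), 3.59) 0.014836702843736393
nozz [306 115  23  17 178] (array([ 513.3, -341.7]), array([90.6, 28.3]), 1.0) 0.09745574649422184
nozz [295 128  23  18 172] (array([ 516.4, -268.3]), array([27.3, 87. ]), 86.09) 0.09663322159383969
nozz [284 142  21  18 160] (array([ 517.8, -197.5]), array([26.1, 84. ]), 88.86) 0.09967254690880067
nozz [272 157  21  17 151] (array([ 520.4, -124.3]), array([25.6, 79.6]), 86.76) 0.09720470211559595
```

View pics/c1.png

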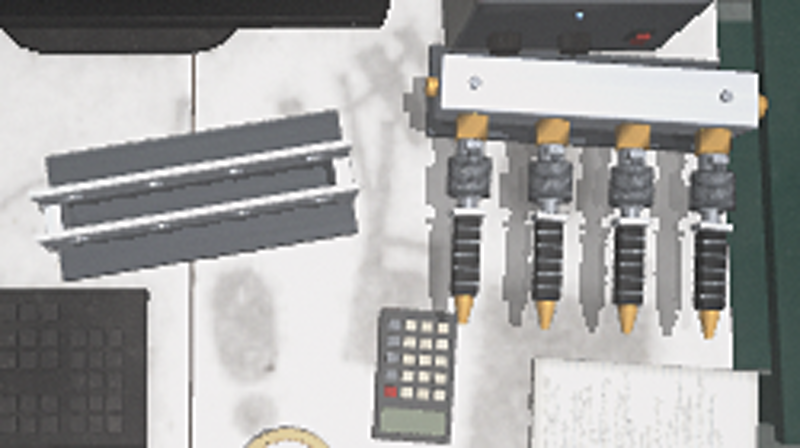

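All four nozzles are present. Manifold: centre about (0.678, -0.244), yaw -2.9°. Rack: centre about (0.592, 0.108), yaw 9.3°. I'll move over the left-most sleeve first (y = +108).

>>> {"op": "move_arm", "data": {"series": [[0.65, 0, 0, 0, 0, 0, 0.108], [0.65, 0, 0, 0, 0, 0, 0.108], [0.65, 0, 0, 0, 0, 0, 0.108], [0.65, 0, 0, 0, 0, 0, 0.107], [0.65, 0.0205, -0.032, 0, 0, 0, 0], [0.65, 0.0205, -0.032, 0, 0, 0, 0], [0.65, 0.0205, -0.032, 0, 0, 0, 0], [0.65, 0.0205, -0.032, 0, 0, 0, 0]], "squeeze": 60}}

```text
clock: 0.77
position: [0.3389, -0.5017, 0.2385]
orientation: [-179.9, 0.0, -3.0]
force: [1.1, -0.3, 0.3]
opening: 0.0552
finger_force: 0.0
```

>>> {"op": "move_arm", "data": {"series": [[0.65, 0.0205, -0.032, 0, 0, 0, 0], [0.65, 0.0205, -0.032, 0, 0, 0, 0], [0.65, 0.0205, -0.032, 0, 0, 0, 0], [0.65, 0.0205, -0.032, 0, 0, 0, 0], [0.65, 0.0205, -0.032, 0, 0, 0, 0], [0.65, 0.0205, -0.032, 0, 0, 0, 0], [0.65, 0.0205, -0.032, 0, 0, 0, 0], [0.65, 0.0205, -0.032, 0, 0, 0, 0]]}}

```text
clock: 1.43
position: [0.516, -0.2541, 0.2389]
orientation: [-180.0, 0.0, -2.9]
force: [0.7, -0.0, 0.3]
opening: 0.0556
finger_force: 0.0
```

>>> {"op": "move_arm", "data": {"series": [[0.65, 0.0205, -0.032, 0, 0, 0, 0], [0.65, 0.0205, -0.032, 0, 0, 0, 0], [0.65, 0.0205, -0.032, 0, 0, 0, 0], [0.65, 0.0205, -0.032, 0, 0, 0, 0], [0.65, 0, 0, 0, 0, 0, 0], [0.65, 0, 0, 0, 0, 0, 0]]}}

```text
clock: 1.93
position: [0.6045, -0.1304, 0.2385]
orientation: [-180.0, 0.1, -2.7]
force: [-0.7, -0.5, -0.0]
opening: 0.0555
finger_force: 0.0
```

```bash
cat >> h.py <<'E'
def st():
    from cell import env
    s=env.get_state();print("t",s["clock"],"p",np.round(s["position"]*1000,1),"o",np.round(s["orientation"],2),"F",np.round(s["force"],1),"open",round(s["opening"]*1000,1),"ff",s["finger_force"]);return s
def go(target,yaw=None):
    """tool-frame shift (m) to target from measured pose; yaw turn (rad about tool z)"""
    from scipy.spatial.transform import Rotation as R
    s=st();M=R.from_euler("xyz",s["orientation"],degrees=True)
    d=np.array(target)/1000-s["position"]
    if yaw is not None:
        T=R.from_euler("xyz",[180,0,yaw],degrees=True)
        print("rotvec",np.round((M.inv()*T).as_rotvec(),4),"shift after turn",np.round(T.inv().apply(d),4))
    print("shift",np.round(M.inv().apply(d),4))
def man(x,y,z=80,c=(678.2,-244),yaw=-2.92):
    a=np.radians(yaw);return np.array([c[0]+x*np.cos(a)-y*np.sin(a),c[1]+x*np.sin(a)+y*np.cos(a),z])
E
python3 - <<'E'
from h import *
from cell import env
go([603.8,-131,69],-2.92)
c=env.camera("top");w=cloud(c);cv2.imwrite("pics/t1.png",cv2.resize(c["image"][90:240,250:400,::-1],None,fx=4,fy=4,interpolation=cv2.INTER_CUBIC))
E
```

```text
t 1.9333 p [ 604.5 -130.4  238.5] o [-1.7999e+02  7.0000e-02 -2.7100e+00] F [-0.7 -0.5 -0. ] open 55.5 ff 0.0
rotvec [-0.0001  0.0013  0.0036] shift after turn [-0.0007  0.0007  0.1695]
shift [-0.0005  0.0007  0.1695]
```

View pics/t1.png

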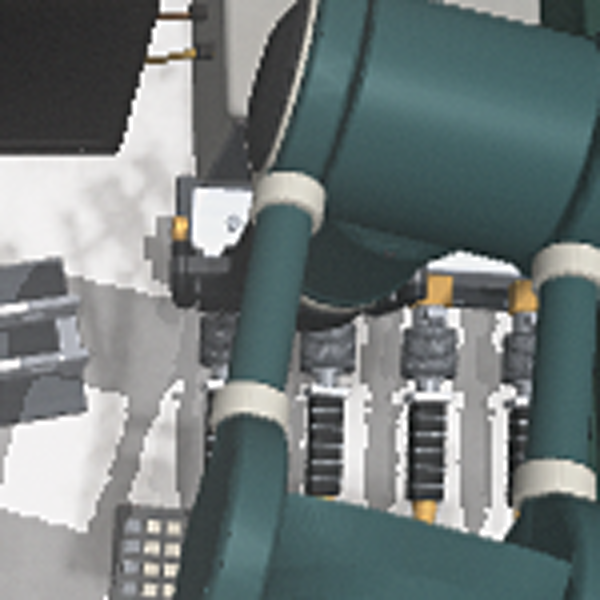

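The arm hides the gripper from the top camera at about (300,250) in the crop. I'll check the clearance to the box and use the side view.

```bash
python3 - <<'E'
from h import *
from cell import env
w=cloud(np.load("top0.npz"));P=w[30:130,305:380].reshape(-1,3);P=P[P[:,2]>.12]
print("box zmax",P[:,2].max(),"top front x",P[P[:,2]>P[:,2].max()-.02][:,0].min())
c=env.camera("side");cv2.imwrite("pics/s1.png",cv2.resize(c["image"][50:230,180:380,::-1],None,fx=3.3,fy=3.3,interpolation=cv2.INTER_CUBIC))
E
```

```text
box zmax 0.18351658086139688 top front x 0.7356716463197857
```

View pics/s1.png

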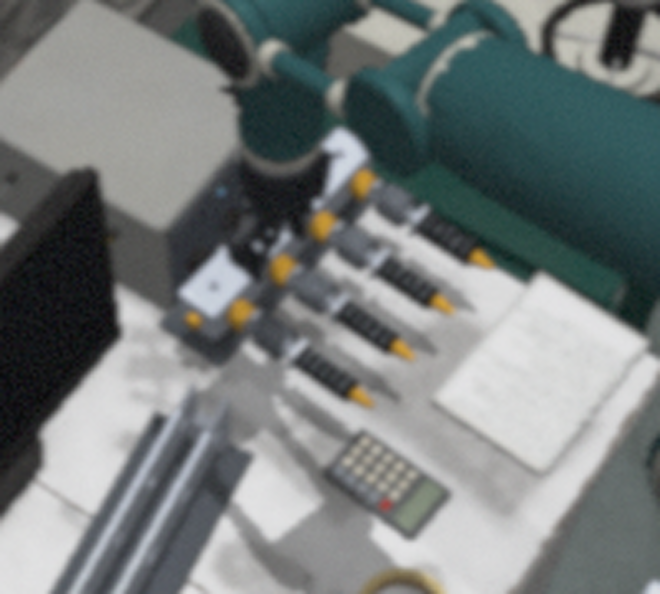

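The box is 184 mm high and its front is at x = 0.735, so there is clearance. The side view shows the gripper above the left-most coupling and clear. Descending.

>>> {"op": "move_arm", "data": {"series": [[0.65, 0, 0.0005, 0.035, 0, 0, 0], [0.65, 0, 0, 0.035, 0, 0, 0], [0.65, 0, 0, 0.035, 0, 0, 0], [0.65, 0, 0, 0.03, 0, 0, 0], [0.65, 0, 0, 0, 0, 0, 0]]}}

```text
clock: 2.45
position: [0.5973, -0.1331, 0.0966]
orientation: [-179.9, 0.8, -3.1]
force: [-1.9, 0.8, -0.6]
opening: 0.0557
finger_force: 0.0
```

>>> {"op": "move_arm", "data": {"series": [[0.65, 0, 0, 0.02, 0, 0, 0], [0.65, 0, 0, 0.014, 0, 0, 0], [0.65, 0, 0, 0, 0, 0, 0], [0.2, 0, 0, 0, 0, 0, 0], [0.2, 0, 0, 0, 0, 0, 0], [0.2, 0, 0, 0, 0, 0, 0], [0.2, 0, 0, 0, 0, 0, 0], [0.2, 0, 0, 0, 0, 0, 0]], "squeeze": 60}}

```text
clock: 3.12
position: [0.6042, -0.1319, 0.0718]
orientation: [-179.9, -0.0, -3.0]
force: [-3.5, 4.5, 2.3]
opening: 0.0357
finger_force: 60.8
```

Gripped, with a small lateral force, so the y position is right. Pulling the sleeve back and up.

>>> {"op": "move_arm", "data": {"series": [[0.2, 0.0035, 0, -0.0016, 0, 0, 0], [0.2, 0.0035, 0, -0.0016, 0, 0, 0], [0.2, 0.0035, 0, -0.0016, 0, 0, 0], [0.2, 0.0035, 0, -0.0015, 0, 0, 0], [0.2, 0, 0, 0, 0, 0, 0], [0.2, 0, 0, 0, 0, 0, 0]]}}

```text
clock: 3.62
position: [0.6163, -0.1327, 0.0773]
orientation: [-179.9, 0.2, -3.0]
force: [-6.5, 4.6, 2.6]
opening: 0.0351
finger_force: 60.9
```

>>> {"op": "move_arm", "data": {"series": [[0.2, 0.002, 0, -0.0009, 0, 0, 0], [0.2, 0.001, 0, -0.0005, 0, 0, 0], [0.2, 0, 0, 0, 0, 0, 0], [0.2, 0, 0, 0, 0, 0, 0], [0.2, 0, 0, 0, 0, 0, 0]]}}

```text
clock: 4.03
position: [0.6179, -0.1328, 0.0781]
orientation: [-179.9, 0.4, -3.0]
force: [-8.9, 4.0, 2.7]
opening: 0.0352
finger_force: 60.9
```

>>> {"op": "move_arm", "data": {"series": [[0.2, 0.002, 0, -0.0009, 0, 0, 0], [0.2, 0.001, 0, -0.0005, 0, 0, 0], [0.2, 0, 0, 0, 0, 0, 0], [0.2, 0, 0, 0, 0, 0, 0], [0.2, 0, 0, 0, 0, 0, 0], [0.2, 0, 0, 0, 0, 0, 0], [0.2, 0, 0, 0, 0, 0, 0]]}}

```text
clock: 4.62
position: [0.6179, -0.1328, 0.0781]
orientation: [-179.9, 0.7, -3.0]
force: [-13.6, 3.2, 3.1]
opening: 0.0351
finger_force: 60.9
```

It's at the stop: the position is unchanged while the force rises. Hold a little longer, then release and look.

>>> {"op": "move_arm", "data": {"series": [[0.2, 0, 0, 0, 0, 0, 0], [0.2, 0, 0, 0, 0, 0, 0], [0.2, 0, 0, 0, 0, 0, 0], [0.65, 0, 0, 0, 0, 0, 0], [0.65, 0, 0, 0, 0, 0, 0], [0.65, 0, 0, 0, 0, 0, 0], [0.65, 0, 0, -0.03, 0, 0, 0], [0.65, 0, 0, -0.03, 0, 0, 0]]}}

```text
clock: 5.28
position: [0.6229, -0.1338, 0.1384]
orientation: [-180.0, 0.2, -2.9]
force: [0.2, 0.0, 0.6]
opening: 0.0554
finger_force: 0.0
```

```bash
python3 - <<'E'
from h import *
from cell import env
go([535,-128.5,69],-3.0)
# nozzle axis from manifold grip centre: sleeve mid at (604.2,-131.9) 
c=env.camera("side");w=cloud(c);m=sel(w,[.44,-.45,.06],[.56,-.05,.1])
k,l,s,cc=cv2.connectedComponentsWithStats(m.astype(np.uint8))
for i in range(1,k):
    if s[i,4]>60: print(rect(w[l==i]))
cv2.imwrite("pics/s2.png",cv2.resize(c["image"][90:190,220:340,::-1],None,fx=5,fy=5,interpolation=cv2.INTER_CUBIC))
E
```

```text
t 5.2833 p [ 622.9 -133.8  138.4] o [-179.98    0.2    -2.92] F [0.2 0.  0.6] open 55.4 ff 0.0
rotvec [-0.0004  0.0034  0.0014] shift after turn [-0.088  -0.0007  0.0694]
shift [-0.0878 -0.0008  0.0697]
(array([ 513.3, -340.5]), array([28.6, 93.6]), 89.04)
(array([ 515.3, -269.5]), array([28.5, 87.1]), 87.41)
(array([ 518. , -196.4]), array([26.7, 83.4]), 88.78)
(array([ 520.1, -124.5]), array([25.6, 79.7]), 86.13)
```

View pics/s2.png

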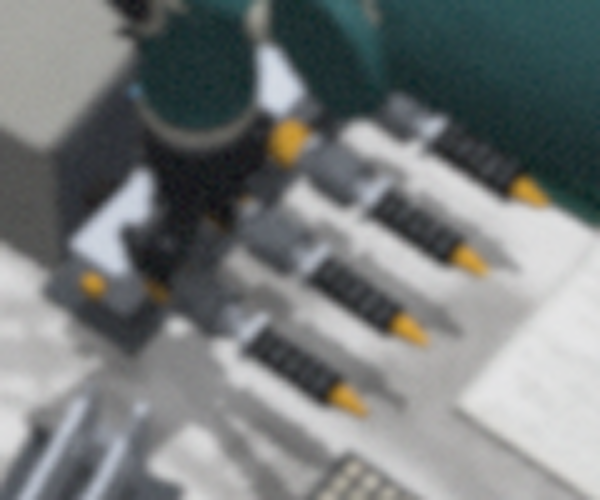

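The nearest sleeve sits back from the collar as it should, at about (205,300) in the crop. Now grip its nozzle.

>>> {"op": "move_arm", "data": {"series": [[0.5, -0.03, 0, 0, 0, 0, 0], [0.5, -0.03, 0, 0, 0, 0, 0], [0.5, -0.028, -0.0007, 0, 0, 0, 0], [0.5, 0, 0, 0.03, 0, 0, 0], [0.5, 0, 0, 0.03, 0, 0, 0], [0.5, 0, 0, 0.009, 0, 0, 0], [0.5, 0, 0, 0, 0, 0, 0], [0.5, 0, 0, 0, 0, 0, 0]]}}

```text
clock: 6.0
position: [0.5368, -0.1289, 0.0709]
orientation: [180.0, -0.0, -2.9]
force: [0.0, -0.0, 0.3]
opening: 0.0428
finger_force: 0.0
```

>>> {"op": "move_arm", "data": {"series": [[0, 0, 0, 0, 0, 0, 0], [0, 0, 0, 0, 0, 0, 0], [0, 0, 0, 0, 0, 0, 0], [0, 0, 0, 0, 0, 0, 0], [0, 0, 0, 0, 0, 0, 0]], "squeeze": 80}}

```text
clock: 6.42
position: [0.5381, -0.1289, 0.0721]
orientation: [180.0, -0.2, -2.9]
force: [2.5, 2.6, 3.7]
opening: 0.021
finger_force: 55.7
```

>>> {"op": "move_arm", "data": {"series": [[0, -0.005, 0, 0, 0, 0, 0], [0, -0.01, 0, 0, 0, 0, 0], [0, -0.01, 0, 0, 0, 0, 0], [0, 0, 0, 0, 0, 0, 0]]}}

```text
clock: 6.75
position: [0.5094, -0.1273, 0.0709]
orientation: [180.0, 0.0, -2.9]
force: [-1.4, 1.1, 6.6]
opening: 0.0207
finger_force: 80.7
```

It's free. Draw it fully out, then lift.

>>> {"op": "move_arm", "data": {"series": [[0, -0.015, 0, 0, 0, 0, 0], [0, -0.015, 0, 0, 0, 0, 0], [0, -0.015, 0, 0, 0, 0, 0], [0, -0.01, 0, 0, 0, 0, 0], [0, 0, 0, -0.02, 0, 0, 0], [0, 0, 0, -0.03, 0, 0, 0], [0, 0, 0, -0.03, 0, 0, 0], [0, 0, 0, 0, 0, 0, 0]]}}

```text
clock: 7.42
position: [0.4588, -0.1258, 0.1556]
orientation: [179.8, -0.5, -2.9]
force: [1.3, -0.3, -0.4]
opening: 0.0205
finger_force: 79.8
```

```bash
cat >> h.py <<'E'
def rack(cam="top"):
    from cell import env
    c=env.camera(cam) if isinstance(cam,str) else cam
    w=cloud(c);P=w[sel(w,[.4,-.15,.104],[.72,.4,.1125])]
    # dominant two parallel lines: sort by normal distance
    n=None
    for a in np.radians(np.arange(-30,40,.1)):
        h=np.histogram(P[:,0]*np.cos(a)+P[:,1]*np.sin(a),bins=np.arange(.2,.9,.003))[0]
        sc=(h.astype(float)**2).sum()
        if n is None or sc>n[0]: n=(sc,a)
    a=n[1];d=P[:,0]*np.cos(a)+P[:,1]*np.sin(a);t=-P[:,0]*np.sin(a)+P[:,1]*np.cos(a)
    h,e=np.histogram(d,bins=np.arange(.2,.9,.003));i=h.argmax()
    print("bins",[(round(e[j],3),h[j]) for j in range(len(h)) if h[j]>20])
    return np.degrees(a),d,t
E
python3 - <<'E'
from h import *
from cell import env
st()
for n in("top","side"):
    c=env.camera(n)
    w=cloud(c)
    m=sel(w,[.35,-.1,.1],[.7,.35,.1125])
    k,l,s,cc=cv2.connectedComponentsWithStats(m.astype(np.uint8),connectivity=8)
    for i in range(1,k):
        if s[i,4]>60: print(n,s[i],rect(w[l==i]))
    if n=="side":cv2.imwrite("pics/s3.png",cv2.resize(c["image"][90:230,180:340,::-1],None,fx=4,fy=4,interpolation=cv2.INTER_CUBIC))
E
```

```text
t 7.4167 p [ 458.8 -125.8  155.6] o [179.85  -0.45  -2.95] F [ 1.3 -0.3 -0.4] open 20.5 ff 79.78883743286133
top [169 163 101  19 276] (array([610.3, 110.9]), array([  6.7, 278.3]), 9.28)
top [171 177 101  19 263] (array([572.9, 105.5]), array([  7. , 277.3]), 9.26)
side [197 166  42  72 185] (array([613.8, 113.4]), array([  8.9, 278.1]), 8.94)
side [208 170  41  73 182] (array([577.2, 107.2]), array([  8.8, 278.3]), 9.08)
```

View pics/s3.png

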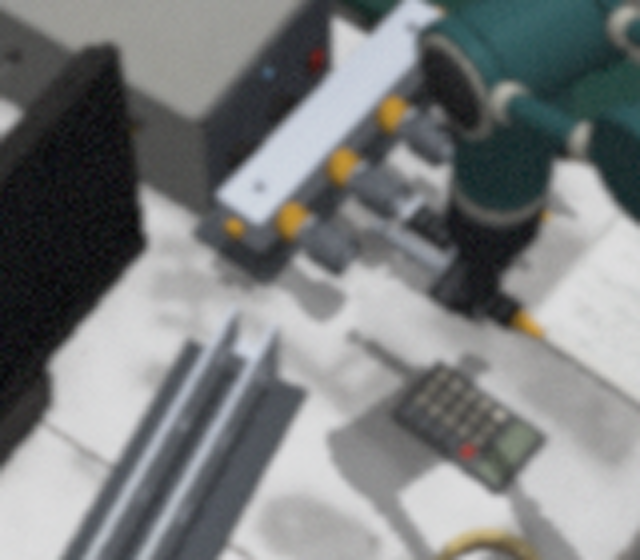

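The nozzle is out at about (410,250) and its sleeve has sprung forward at (330,245). The rack has not moved. Going to the stand-off before eye_0.

```bash
cat >> h.py <<'E'
def eye(y,back,c=(591.6,108.2),yaw=9.27,z=71):
    return man(-22-back,y,z,c,yaw)
E
python3 - <<'E'
from h import *
go(eye(-108,125,z=71),9.27)
E
```

```text
t 7.5167 p [ 456.2 -124.9  151.1] o [ 1.7995e+02 -9.0000e-02 -2.9500e+00] F [-0.7 -0.2 -1.8] open 20.5 ff 79.78489637374878
rotvec [ 0.001  -0.0015 -0.2132] shift after turn [ 0.0242 -0.1003  0.0801]
shift [ 0.0023 -0.1032  0.0801]
```

>>> {"op": "move_arm", "data": {"series": [[0, 0, 0, 0, 0, 0, -0.107], [0, 0, 0, 0, 0, 0, -0.106], [0, 0.008, -0.0333, 0, 0, 0, 0], [0, 0.008, -0.0335, 0, 0, 0, 0], [0, 0.008, -0.0335, 0, 0, 0, 0], [0, 0, 0, 0.03, 0, 0, 0], [0, 0, 0, 0.03, 0, 0, 0], [0, 0, 0, 0.02, 0, 0, 0]]}}

```text
clock: 8.18
position: [0.46, -0.0206, 0.0661]
orientation: [-179.9, 0.4, 9.4]
force: [0.1, -0.3, -2.1]
opening: 0.0209
finger_force: 79.7
```

>>> {"op": "move_arm", "data": {"series": [[0, 0, 0, 0, 0, 0, 0], [0, 0, 0, 0, 0, 0, 0], [0, 0, 0, 0, 0, 0, 0]]}}

```text
clock: 8.43
position: [0.4634, -0.0219, 0.0702]
orientation: [-180.0, 0.1, 9.3]
force: [0.5, -0.3, -0.6]
opening: 0.0203
finger_force: 79.7
```

```bash
python3 - <<'E'
from h import *
from cell import env
go(eye(-108,125,z=71),9.27)
for n in("top","side"):
    c=env.camera(n);w=cloud(c)
    m=sel(w,[.49,-.06,.06],[.568,.05,.1])
    k,l,s,cc=cv2.connectedComponentsWithStats(m.astype(np.uint8))
    for i in range(1,k):
        if s[i,4]>15: P=w[l==i];print(n,s[i],rect(P),P[:,2].max(), P[:,0].max())
    a,b=(slice(150,240),slice(220,320)) if n=="top" else (slice(120,220),slice(200,310))
    im=cv2.resize(c["image"][a,b,::-1],(480,440),interpolation=cv2.INTER_CUBIC)
    out=im if n=="top" else np.hstack([out[:,:400],im[:,:400]])
cv2.imwrite("pics/p4.png",out)
E
```

```text
t 8.4333 p [463.4 -21.9  70.2] o [-1.7999e+02  6.0000e-02  9.2600e+00] F [ 0.5 -0.3 -0.6] open 20.3 ff 79.66582417488098
rotvec [-0.0002  0.0011 -0.0003] shift after turn [ 0.0005  0.0003 -0.0008]
shift [ 0.0005  0.0003 -0.0008]
top [259 189   8  12  59] (array([550.4,  -7.8]), array([33.1, 15.2]), 11.13) 0.08908885872326833 0.5662585088546117
side [251 183  21  15 116] (array([529. ,  -6.8]), array([75. , 28.6]), 15.6) 0.0991590317559472 0.5668733872270735
```

View pics/p4.png

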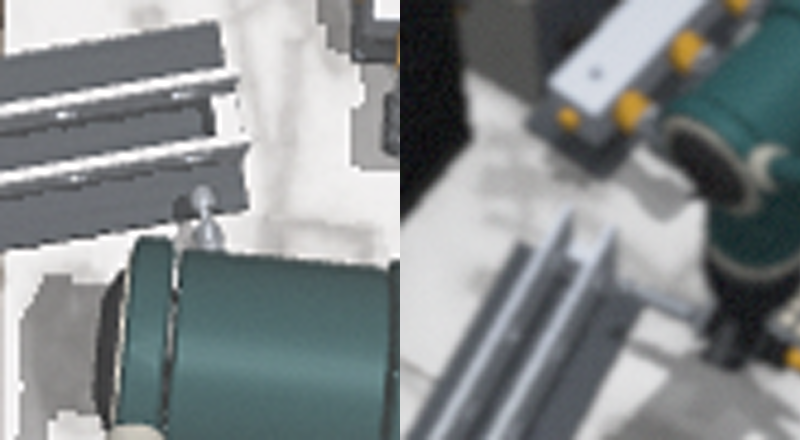

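The top view shows the nose tip at (203,192) in the crop, lying on the TCP line, with the top of the nose at 89 mm as expected. Inserting.

>>> {"op": "move_arm", "data": {"series": [[0, 0.01, 0, -0.0005, 0, 0, 0], [0, 0.01, 0, 0, 0, 0, 0], [0, 0.01, 0, 0, 0, 0, 0], [0, 0, 0, 0, 0, 0, 0], [0, 0, 0, 0, 0, 0, 0]]}}

```text
clock: 8.95
position: [0.4947, -0.0168, 0.0714]
orientation: [180.0, -0.1, 9.3]
force: [0.8, 0.2, -0.9]
opening: 0.0205
finger_force: 79.7
```

>>> {"op": "move_arm", "data": {"series": [[0, 0.008, 0, 0, 0, 0, 0], [0, 0.008, 0, 0, 0, 0, 0], [0, 0.008, 0, 0, 0, 0, 0], [0, 0, 0, 0, 0, 0, 0], [0, 0, 0, 0, 0, 0, 0]]}}

```text
clock: 9.37
position: [0.5178, -0.0129, 0.0709]
orientation: [180.0, -0.0, 9.3]
force: [-0.7, -0.2, -0.9]
opening: 0.0205
finger_force: 79.7
```

>>> {"op": "move_arm", "data": {"series": [[0, 0.007, 0, 0, 0, 0, 0], [0, 0.007, 0, 0, 0, 0, 0], [0, 0.007, 0, 0, 0, 0, 0], [0, 0.006, 0, 0, 0, 0, 0], [0, 0, 0, 0, 0, 0, 0], [0, 0, 0, 0, 0, 0, 0]]}}

```text
clock: 9.87
position: [0.544, -0.0086, 0.0707]
orientation: [-180.0, 0.0, 9.3]
force: [-0.7, 0.5, -0.3]
opening: 0.0206
finger_force: 79.9
```

>>> {"op": "move_arm", "data": {"series": [[0, 0.003, 0, 0, 0, 0, 0], [0, 0.002, 0, 0, 0, 0, 0], [0, 0, 0, 0, 0, 0, 0], [0, 0, 0, 0, 0, 0, 0]]}}

```text
clock: 10.2
position: [0.5485, -0.0079, 0.0708]
orientation: [-180.0, 0.0, 9.3]
force: [-0.3, -0.3, -0.9]
opening: 0.0208
finger_force: 79.8
```

>>> {"op": "move_arm", "data": {"series": [[0, 0.0015, 0, 0, 0, 0, 0], [0, 0, 0, 0, 0, 0, 0], [0, 0, 0, 0, 0, 0, 0]]}}

```text
clock: 10.45
position: [0.55, -0.0076, 0.0709]
orientation: [-180.0, 0.0, 9.3]
force: [0.1, -0.3, -0.9]
opening: 0.0206
finger_force: 79.7
```

>>> {"op": "move_arm", "data": {"series": [[0, 0.0015, 0, 0, 0, 0, 0], [0, 0, 0, 0, 0, 0, 0], [0, 0, 0, 0, 0, 0, 0]]}}

```text
clock: 10.7
position: [0.55, -0.0076, 0.0708]
orientation: [-180.0, 0.2, 9.3]
force: [-5.3, -1.0, 3.6]
opening: 0.0208
finger_force: 80.5
```

>>> {"op": "move_arm", "data": {"series": [[0, 0.0015, 0, 0, 0, 0, 0], [0, 0, 0, 0, 0, 0, 0], [0, 0, 0, 0, 0, 0, 0]]}}

```text
clock: 10.95
position: [0.55, -0.0076, 0.0707]
orientation: [-180.0, 0.4, 9.3]
force: [-9.9, -1.9, 6.7]
opening: 0.0208
finger_force: 81.1
```

It's home: contact at x = 0.550 against 0.5508 predicted. Release, rise, and go to the next sleeve (y = +36).

>>> {"op": "move_arm", "data": {"series": [[0.5, -0.001, 0, 0, 0, 0, 0], [0.5, 0, 0, 0, 0, 0, 0], [0.5, 0, 0, 0, 0, 0, 0], [0.5, 0, 0, -0.02, 0, 0, 0], [0.65, 0, 0, -0.035, 0, 0, 0], [0.65, 0, 0, -0.035, 0, 0, 0], [0.65, 0, 0, 0, 0, 0, 0.107], [0.65, 0, 0, 0, 0, 0, 0.106]], "squeeze": 60}}

```text
clock: 11.62
position: [0.5553, -0.0074, 0.1649]
orientation: [-180.0, -0.5, -3.2]
force: [0.1, -0.6, -0.8]
opening: 0.0551
finger_force: 0.0
```

>>> {"op": "move_arm", "data": {"series": [[0.65, 0.01, 0.0323, 0, 0, 0, 0], [0.65, 0.01, 0.0323, 0, 0, 0, 0], [0.65, 0.01, 0.0323, 0, 0, 0, 0], [0.65, 0.01, 0.0323, 0, 0, 0, 0], [0.65, 0.009, 0.0323, 0, 0, 0, 0], [0.65, 0.008, 0.0323, 0, 0, 0, 0], [0.65, 0, 0, 0, 0, 0, 0], [0.65, 0, 0, 0, 0, 0, 0]]}}

```text
clock: 12.28
position: [0.5997, -0.2057, 0.1609]
orientation: [180.0, -0.0, -3.1]
force: [-0.2, -0.2, -0.6]
opening: 0.0553
finger_force: 0.0
```

```bash
python3 - <<'E'
from h import *
from cell import env
go(man(-80,36,71),-2.92)
c=env.camera("top")
w=cloud(c);m=sel(w,[.35,-.1,.1],[.7,.35,.1125])
k,l,s,cc=cv2.connectedComponentsWithStats(m.astype(np.uint8))
for i in range(1,k):
    if s[i,4]>60: print(s[i],rect(w[l==i]))
m=sel(w,[.45,-.06,.06],[.555,.1,.1]);print("nozzle",rect(w[m]),w[m][:,2].max())
cv2.imwrite("pics/p5.png",cv2.resize(c["image"][140:240,160:320,::-1],None,fx=4,fy=4,interpolation=cv2.INTER_CUBIC))
E
```

```text
t 12.2833 p [ 599.7 -205.7  160.9] o [ 1.80e+02 -5.00e-02 -3.11e+00] F [-0.2 -0.2 -0.6] open 55.3 ff 0.0
rotvec [ 0.0001 -0.0008 -0.0033] shift after turn [ 0.0004 -0.0017  0.0899]
shift [ 0.0003 -0.0017  0.0899]
[169 163 101  19 272] (array([610.6, 111.2]), array([  6.7, 278.2]), 9.44)
[171 177 101  19 268] (array([573. , 105.4]), array([  6.7, 276.9]), 9.43)
nozzle (array([522.1, -12.6]), array([69.6, 22. ]), 10.14) 0.0897589553151723
```

View pics/p5.png

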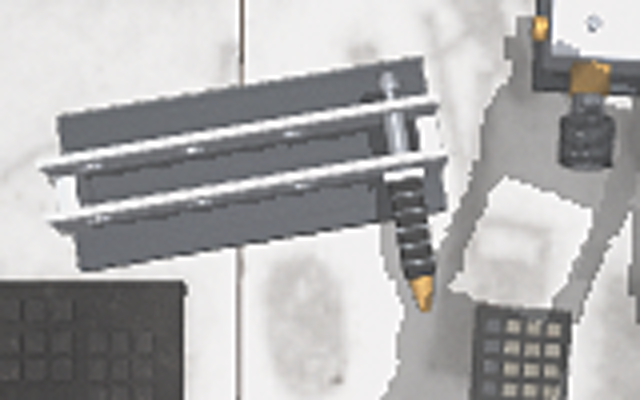

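Nozzle 3 is parked with its collar at the plate (405,178). Now sleeve 2.

>>> {"op": "move_arm", "data": {"series": [[0.65, 0, -0.0017, 0.03, 0, 0, 0], [0.65, 0, 0, 0.03, 0, 0, 0], [0.65, 0, 0, 0.03, 0, 0, 0], [0.65, 0, 0, 0, 0, 0, 0], [0.65, 0, 0, 0, 0, 0, 0]]}}

```text
clock: 12.75
position: [0.5971, -0.1999, 0.0689]
orientation: [-179.9, 0.3, -2.9]
force: [-0.0, -0.3, 0.7]
opening: 0.0557
finger_force: 0.0
```

>>> {"op": "move_arm", "data": {"series": [[0.2, 0, 0, 0, 0, 0, 0], [0.2, 0, 0, 0, 0, 0, 0], [0.2, 0, 0, 0, 0, 0, 0], [0.2, 0, 0, 0, 0, 0, 0], [0.2, 0, 0, 0, 0, 0, 0]]}}

```text
clock: 13.17
position: [0.6005, -0.2037, 0.0737]
orientation: [179.8, -0.2, -2.9]
force: [-2.0, -5.1, 0.7]
opening: 0.0354
finger_force: 61.1
```

>>> {"op": "move_arm", "data": {"series": [[0.2, 0.0035, 0, -0.0016, 0, 0, 0], [0.2, 0.0035, 0, -0.0016, 0, 0, 0], [0.2, 0.0035, 0, -0.0016, 0, 0, 0], [0.2, 0.0035, 0, -0.0016, 0, 0, 0], [0.2, 0.003, 0, -0.0013, 0, 0, 0], [0.2, 0, 0, 0, 0, 0, 0], [0.2, 0, 0, 0, 0, 0, 0], [0.2, 0, 0, 0, 0, 0, 0]]}}

```text
clock: 13.83
position: [0.6142, -0.2046, 0.0799]
orientation: [179.9, 0.2, -2.9]
force: [-8.3, -5.9, 1.3]
opening: 0.0353
finger_force: 61.4
```

>>> {"op": "move_arm", "data": {"series": [[0.2, 0.0015, 0, -0.0007, 0, 0, 0], [0.2, 0.0005, 0, -0.0002, 0, 0, 0], [0.2, 0, 0, 0, 0, 0, 0], [0.2, 0, 0, 0, 0, 0, 0], [0.2, 0, 0, 0, 0, 0, 0], [0.2, 0, 0, 0, 0, 0, 0], [0.2, 0, 0, 0, 0, 0, 0], [0.2, 0, 0, 0, 0, 0, 0]]}}

```text
clock: 14.5
position: [0.6143, -0.2046, 0.08]
orientation: [179.9, 0.4, -2.9]
force: [-12.5, -6.9, 0.8]
opening: 0.0355
finger_force: 61.4
```

>>> {"op": "move_arm", "data": {"series": [[0.2, 0, 0, 0, 0, 0, 0], [0.2, 0, 0, 0, 0, 0, 0], [0.65, 0, 0, 0, 0, 0, 0], [0.65, 0, 0, 0, 0, 0, 0], [0.65, 0, 0, 0, 0, 0, 0], [0.65, 0, 0, -0.03, 0, 0, 0], [0.65, 0, 0, -0.025, 0, 0, 0], [0.65, 0, 0, 0, 0, 0, 0]]}}

```text
clock: 15.17
position: [0.6231, -0.2041, 0.1421]
orientation: [179.8, -0.7, -2.9]
force: [2.4, -0.4, 0.5]
opening: 0.0556
finger_force: 0.0
```

>>> {"op": "move_arm", "data": {"series": [[0.5, -0.03, 0, 0, 0, 0, 0], [0.5, -0.03, 0, 0, 0, 0, 0], [0.5, -0.027, 0, 0, 0, 0, 0], [0.5, 0, 0, 0, 0, 0, 0], [0.5, 0, 0, 0, 0, 0, 0], [0.5, 0, 0, 0, 0, 0, 0]]}}

```text
clock: 15.67
position: [0.5327, -0.1988, 0.1357]
orientation: [180.0, -0.2, -2.9]
force: [0.2, 0.5, 0.1]
opening: 0.0431
finger_force: 0.0
```

```bash
python3 - <<'E'
from h import *
go(man(-146,36,71),-2.92)
E
```

```text
t 15.6667 p [ 532.7 -198.8  135.7] o [179.96  -0.18  -2.93] F [0.2 0.5 0.1] open 43.1 ff 0.0
rotvec [ 0.0007 -0.0031 -0.0001] shift after turn [0.0016 0.0018 0.0647]
shift [0.0014 0.0017 0.0647]
```

>>> {"op": "move_arm", "data": {"series": [[0.5, 0.0015, 0.0015, 0.03, 0, 0, 0], [0.5, 0, 0, 0.0345, 0, 0, 0], [0.5, 0, 0, 0, 0, 0, 0], [0, 0, 0, 0, 0, 0, 0], [0, 0, 0, 0, 0, 0, 0], [0, 0, 0, 0, 0, 0, 0], [0, 0, 0, 0, 0, 0, 0], [0, 0, 0, 0, 0, 0, 0]], "squeeze": 80}}

```text
clock: 16.33
position: [0.5337, -0.2004, 0.0711]
orientation: [180.0, -0.1, -2.9]
force: [2.4, -0.3, -3.8]
opening: 0.0206
finger_force: 78.4
```

>>> {"op": "move_arm", "data": {"series": [[0, -0.005, 0, 0, 0, 0, 0], [0, -0.01, 0, 0, 0, 0, 0], [0, -0.01, 0, 0, 0, 0, 0], [0, 0, 0, 0, 0, 0, 0]]}}

```text
clock: 16.67
position: [0.5059, -0.1988, 0.0706]
orientation: [180.0, 0.0, -3.0]
force: [-0.5, 0.1, 2.2]
opening: 0.0207
finger_force: 79.4
```

>>> {"op": "move_arm", "data": {"series": [[0, -0.015, 0, 0, 0, 0, 0], [0, -0.015, 0, 0, 0, 0, 0], [0, -0.015, 0, 0, 0, 0, 0], [0, -0.01, 0, 0, 0, 0, 0], [0, 0, 0, -0.02, 0, 0, 0], [0, 0, 0, -0.03, 0, 0, 0], [0, 0, 0, -0.03, 0, 0, 0], [0, 0, 0, 0, 0, 0, 0]]}}

```text
clock: 17.33
position: [0.4568, -0.1982, 0.1567]
orientation: [179.7, -0.6, -3.0]
force: [1.3, -1.9, -0.9]
opening: 0.0208
finger_force: 78.9
```

```bash
cat >> h.py <<'E'
def look():
    from cell import env
    c=env.camera("top");w=cloud(c);m=sel(w,[.35,-.15,.1],[.7,.35,.1125])
    k,l,s,cc=cv2.connectedComponentsWithStats(m.astype(np.uint8));R=[]
    for i in range(1,k):
        if s[i,4]>60: r=rect(w[l==i]);R.append(r);print(s[i],r)
    return c,w
E
python3 - <<'E'
from h import *
c,w=look()
go(eye(-36,125,z=71),9.3)
m=sel(w,[.52,-.39,.06],[.66,-.1,.101])
k,l,s,cc=cv2.connectedComponentsWithStats(m.astype(np.uint8))
for i in range(1,k):
    if s[i,4]>40: print("man",rect(w[l==i]))
E
```

```text
[297 141  17  14 226] (array([ 680.4, -127.1]), array([44.9, 38.3]), 88.27)
[169 163 101  19 273] (array([610.4, 110.8]), array([  6.9, 277.8]), 9.43)
[171 177 101  19 274] (array([573. , 105.5]), array([  6.6, 277.6]), 9.43)
t 17.3833 p [ 455.6 -197.7  154.3] o [179.8   -0.49  -2.95] F [-0.3 -0.9 -1.6] open 20.4 ff 78.9431619644165
rotvec [ 0.0044 -0.0081 -0.2139] shift after turn [ 0.0366 -0.2439  0.0833]
shift [-0.0167 -0.2464  0.0823]
man (array([ 590. , -244.3]), array([262. , 130.9]), 86.71)
```

>>> {"op": "move_arm", "data": {"series": [[0, 0, 0, 0, 0, 0, -0.107], [0, 0, 0, 0, 0, 0, -0.107], [0, 0.006, -0.0407, 0, 0, 0, 0], [0, 0.006, -0.0407, 0, 0, 0, 0], [0, 0.006, -0.0407, 0, 0, 0, 0], [0, 0.006, -0.0407, 0, 0, 0, 0], [0, 0.006, -0.0407, 0, 0, 0, 0], [0, 0.006, -0.0405, 0, 0, 0, 0]]}}

```text
clock: 18.05
position: [0.4474, 0.0522, 0.1488]
orientation: [-180.0, 0.1, 9.3]
force: [1.7, -0.2, -0.4]
opening: 0.0207
finger_force: 78.9
```

>>> {"op": "move_arm", "data": {"series": [[0, 0, 0, 0, 0, 0, 0], [0, 0, 0, 0.025, 0, 0, 0], [0, 0, 0, 0.025, 0, 0, 0], [0, 0, 0, 0.025, 0, 0, 0], [0, 0, 0, 0.005, 0, 0, 0], [0, 0, 0, 0, 0, 0, 0], [0, 0, 0, 0, 0, 0, 0], [0, 0, 0, 0, 0, 0, 0]]}}

```text
clock: 18.72
position: [0.45, 0.0503, 0.0712]
orientation: [180.0, -0.1, 9.3]
force: [0.2, 0.4, -1.4]
opening: 0.0206
finger_force: 79.1
```

```bash
python3 - <<'E'
from h import *
c,w=look()
go(eye(-36,125,z=71),9.3)
m=sel(w,[.45,.02,.06],[.562,.14,.1]);print("nose",rect(w[m]),w[m][:,2].max(),m.sum())
E
```

```text
[297 141  17  14 227] (array([ 680.1, -127. ]), array([45.2, 38.3]), 88.35)
[169 163 101  19 275] (array([610.4, 110.9]), array([  6.9, 278.4]), 9.41)
[171 177 101  19 274] (array([573. , 105.7]), array([  6.9, 276.5]), 9.46)
t 18.7667 p [450.3  50.3  71.5] o [ 1.7998e+02 -1.7000e-01  9.3000e+00] F [ 0.4 -0.6 -0.5] open 20.9 ff 79.11100745201111
rotvec [ 0.0003 -0.003  -0.    ] shift after turn [0.0018 0.0017 0.0005]
shift [0.0018 0.0017 0.0005]
nose (array([530.7,  62.9]), array([46. , 15.6]), 9.6) 0.0928374042683 85
```

>>> {"op": "move_arm", "data": {"series": [[0, 0, 0.0015, 0, 0, 0, 0], [0, 0.01, 0, 0, 0, 0, 0], [0, 0.01, 0, 0, 0, 0, 0], [0, 0.01, 0, 0, 0, 0, 0], [0, 0, 0, 0, 0, 0, 0], [0, 0, 0, 0, 0, 0, 0]]}}

```text
clock: 19.27
position: [0.4798, 0.0541, 0.0702]
orientation: [180.0, -0.0, 9.3]
force: [-0.3, -0.0, -0.5]
opening: 0.0207
finger_force: 79.1
```

>>> {"op": "move_arm", "data": {"series": [[0, 0.008, 0, 0, 0, 0, 0], [0, 0.008, 0, 0, 0, 0, 0], [0, 0.008, 0, 0, 0, 0, 0], [0, 0, 0, 0, 0, 0, 0], [0, 0, 0, 0, 0, 0, 0]]}}

```text
clock: 19.68
position: [0.5028, 0.0579, 0.0699]
orientation: [-180.0, 0.0, 9.3]
force: [-0.0, -0.6, -2.0]
opening: 0.0209
finger_force: 79.2
```

>>> {"op": "move_arm", "data": {"series": [[0, 0.007, 0, -0.0003, 0, 0, 0], [0, 0.007, 0, 0, 0, 0, 0], [0, 0.007, 0, 0, 0, 0, 0], [0, 0.007, 0, 0, 0, 0, 0], [0, 0.004, 0, 0, 0, 0, 0], [0, 0, 0, 0, 0, 0, 0], [0, 0, 0, 0, 0, 0, 0]]}}

```text
clock: 20.27
position: [0.534, 0.063, 0.0702]
orientation: [-180.0, 0.0, 9.3]
force: [0.6, -0.2, -1.1]
opening: 0.0202
finger_force: 79.2
```

>>> {"op": "move_arm", "data": {"series": [[0, 0.002, 0, 0, 0, 0, 0], [0, 0.001, 0, 0, 0, 0, 0], [0, 0, 0, 0, 0, 0, 0], [0, 0, 0, 0, 0, 0, 0]]}}

```text
clock: 20.6
position: [0.5367, 0.0635, 0.0703]
orientation: [-180.0, 0.0, 9.3]
force: [-0.3, -0.7, -0.5]
opening: 0.0207
finger_force: 79.2
```

>>> {"op": "move_arm", "data": {"series": [[0, 0.002, 0, 0, 0, 0, 0], [0, 0, 0, 0, 0, 0, 0], [0, 0, 0, 0, 0, 0, 0]]}}

```text
clock: 20.85
position: [0.5389, 0.0638, 0.0704]
orientation: [180.0, -0.0, 9.3]
force: [0.3, -0.5, -1.6]
opening: 0.0209
finger_force: 79.2
```

>>> {"op": "move_arm", "data": {"series": [[0, 0.0015, 0, 0, 0, 0, 0], [0, 0, 0, 0, 0, 0, 0], [0, 0, 0, 0, 0, 0, 0]]}}

```text
clock: 21.1
position: [0.5403, 0.0641, 0.0703]
orientation: [-180.0, -0.0, 9.3]
force: [0.2, 0.3, -0.2]
opening: 0.0208
finger_force: 79.2
```

>>> {"op": "move_arm", "data": {"series": [[0, 0.0015, 0, 0, 0, 0, 0], [0, 0, 0, 0, 0, 0, 0], [0, 0, 0, 0, 0, 0, 0]]}}

```text
clock: 21.35
position: [0.5405, 0.0641, 0.0699]
orientation: [-180.0, 0.2, 9.3]
force: [-5.3, -1.1, 2.5]
opening: 0.0207
finger_force: 79.6
```

It's home, with contact at 0.5405. On to sleeve 1.

>>> {"op": "move_arm", "data": {"series": [[0.5, 0, 0, 0, 0, 0, 0], [0.5, 0, 0, 0, 0, 0, 0], [0.5, 0, 0, 0, 0, 0, 0], [0.5, 0, 0, -0.02, 0, 0, 0], [0.65, 0, 0, -0.035, 0, 0, 0], [0.65, 0, 0, -0.035, 0, 0, 0], [0.65, 0, 0, 0, 0, 0, 0.107], [0.65, 0, 0, 0, 0, 0, 0.106]], "squeeze": 60}}

```text
clock: 22.02
position: [0.5452, 0.0646, 0.1645]
orientation: [-179.9, -0.5, -3.2]
force: [-0.2, 0.5, -0.3]
opening: 0.0555
finger_force: 0.0
```

>>> {"op": "move_arm", "data": {"series": [[0.65, 0.008, 0.0374, 0, 0, 0, 0], [0.65, 0.008, 0.0374, 0, 0, 0, 0], [0.65, 0.008, 0.0374, 0, 0, 0, 0], [0.65, 0.008, 0.0374, 0, 0, 0, 0], [0.65, 0.008, 0.0374, 0, 0, 0, 0], [0.65, 0.008, 0.0374, 0, 0, 0, 0], [0.65, 0.008, 0.0374, 0, 0, 0, 0], [0.65, 0.008, 0.0374, 0, 0, 0, 0]]}}

```text
clock: 22.68
position: [0.5913, -0.2399, 0.1607]
orientation: [180.0, -0.1, -2.9]
force: [0.2, 0.7, 0.2]
opening: 0.0555
finger_force: 0.0
```

>>> {"op": "move_arm", "data": {"series": [[0.65, 0.008, 0.0374, 0, 0, 0, 0], [0.65, 0, 0, 0, 0, 0, 0], [0.65, 0, 0, 0, 0, 0, 0], [0.65, 0, 0, 0, 0, 0, 0]]}}

```text
clock: 23.02
position: [0.5968, -0.2755, 0.1601]
orientation: [-180.0, -0.0, -2.9]
force: [-0.5, 0.7, 0.2]
opening: 0.0555
finger_force: 0.0
```

```bash
python3 - <<'E'
from h import *
c,w=look()
go(man(-80,-36,71),-2.92)
for y in(-108,-36):
    e=eye(y,41)/1000;m=sel(w,[e[0]-.06,e[1]-.03,.06],[e[0]+.035,e[1]+.03,.1]);print("nozzle",np.round(e*1000),rect(w[m]))
E
```

```text
[297 141  17  14 226] (array([ 679.9, -127.1]), array([44.9, 38.1]), 88.37)
[169 163 101  19 273] (array([610.4, 111.3]), array([  7.1, 278.8]), 9.45)
[171 177 101  19 266] (array([573. , 105.6]), array([  6.8, 276.9]), 9.35)
t 23.0667 p [ 596.7 -274.6  160.1] o [-1.7996e+02  1.0000e-02 -2.8600e+00] F [-0.9  0.4  0.8] open 55.3 ff 0.0
rotvec [-0.0007  0.0002  0.001 ] shift after turn [-0.0002  0.0013  0.0891]
shift [-0.0002  0.0013  0.0891]
nozzle [547.  -9.  71.] (array([535. , -10.7]), array([95.7, 23.1]), 11.33)
nozzle [535.  63.  71.] (array([523.6,  60.2]), array([95.1, 22.8]), 10.6)
```

>>> {"op": "move_arm", "data": {"series": [[0.65, 0, 0.0008, 0.03, 0, 0, 0], [0.65, 0, 0, 0.03, 0, 0, 0], [0.65, 0, 0, 0.029, 0, 0, 0], [0.65, 0, 0, 0, 0, 0, 0], [0.65, 0, 0, 0, 0, 0, 0]]}}

```text
clock: 23.48
position: [0.595, -0.2738, 0.0694]
orientation: [-179.9, 0.3, -2.8]
force: [0.7, -0.6, 0.2]
opening: 0.0553
finger_force: 0.0
```

>>> {"op": "move_arm", "data": {"series": [[0.2, 0, 0, 0, 0, 0, 0], [0.2, 0, 0, 0, 0, 0, 0], [0.2, 0, 0, 0, 0, 0, 0], [0.2, 0, 0, 0, 0, 0, 0], [0.2, 0, 0, 0, 0, 0, 0]]}}

```text
clock: 23.9
position: [0.5985, -0.276, 0.0741]
orientation: [180.0, -0.2, -2.9]
force: [0.6, 5.4, 6.6]
opening: 0.0353
finger_force: 61.5
```

>>> {"op": "move_arm", "data": {"series": [[0.2, 0.0035, 0, -0.0016, 0, 0, 0], [0.2, 0.0035, 0, -0.0016, 0, 0, 0], [0.2, 0.0035, 0, -0.0016, 0, 0, 0], [0.2, 0.0035, 0, -0.0016, 0, 0, 0], [0.2, 0.003, 0, -0.0013, 0, 0, 0], [0.2, 0, 0, 0, 0, 0, 0], [0.2, 0, 0, 0, 0, 0, 0], [0.2, 0, 0, 0, 0, 0, 0]]}}

```text
clock: 24.57
position: [0.6115, -0.2768, 0.08]
orientation: [-180.0, 0.3, -2.9]
force: [-8.2, 3.6, 6.5]
opening: 0.0352
finger_force: 61.5
```

>>> {"op": "move_arm", "data": {"series": [[0.2, 0.0015, 0, -0.0007, 0, 0, 0], [0.2, 0.0005, 0, -0.0002, 0, 0, 0], [0.2, 0, 0, 0, 0, 0, 0], [0.2, 0, 0, 0, 0, 0, 0], [0.2, 0, 0, 0, 0, 0, 0], [0.2, 0, 0, 0, 0, 0, 0], [0.2, 0, 0, 0, 0, 0, 0], [0.2, 0, 0, 0, 0, 0, 0]]}}

```text
clock: 25.23
position: [0.6122, -0.2769, 0.0804]
orientation: [-179.9, 0.4, -2.9]
force: [-10.5, 2.9, 5.9]
opening: 0.0353
finger_force: 61.5
```

>>> {"op": "move_arm", "data": {"series": [[0.2, 0.0015, 0, -0.0007, 0, 0, 0], [0.2, 0, 0, 0, 0, 0, 0], [0.2, 0, 0, 0, 0, 0, 0], [0.2, 0, 0, 0, 0, 0, 0], [0.2, 0, 0, 0, 0, 0, 0], [0.2, 0, 0, 0, 0, 0, 0], [0.2, 0, 0, 0, 0, 0, 0], [0.2, 0, 0, 0, 0, 0, 0]]}}

```text
clock: 25.9
position: [0.6122, -0.2768, 0.0804]
orientation: [-179.9, 0.6, -2.9]
force: [-14.7, 3.1, 7.2]
opening: 0.0352
finger_force: 61.5
```

>>> {"op": "move_arm", "data": {"series": [[0.65, 0, 0, 0, 0, 0, 0], [0.65, 0, 0, 0, 0, 0, 0], [0.65, 0, 0, 0, 0, 0, 0], [0.65, 0, 0, -0.03, 0, 0, 0], [0.65, 0, 0, -0.025, 0, 0, 0], [0.65, 0, 0, 0, 0, 0, 0]]}}

```text
clock: 26.4
position: [0.6216, -0.2795, 0.1428]
orientation: [179.7, -0.6, -2.9]
force: [1.5, -0.9, 1.8]
opening: 0.0554
finger_force: 0.0
```

>>> {"op": "move_arm", "data": {"series": [[0.5, -0.03, 0, 0, 0, 0, 0], [0.5, -0.03, 0, 0, 0, 0, 0], [0.5, -0.027, 0, 0, 0, 0, 0], [0.5, 0, 0, 0, 0, 0, 0], [0.5, 0, 0, 0, 0, 0, 0], [0.5, 0, 0, 0, 0, 0, 0]]}}

```text
clock: 26.9
position: [0.5315, -0.2736, 0.1364]
orientation: [179.9, -0.1, -2.9]
force: [0.6, -0.4, -0.0]
opening: 0.0427
finger_force: 0.0
```

```bash
python3 - <<'E'
from h import *
go(man(-146,-36,71),-2.92)
E
```

```text
t 26.9 p [ 531.5 -273.6  136.4] o [ 1.7993e+02 -1.4000e-01 -2.8900e+00] F [ 0.6 -0.4 -0. ] open 42.7 ff 0.0
rotvec [ 0.0012 -0.0025  0.0006] shift after turn [-0.001  -0.001   0.0654]
shift [-0.0011 -0.0011  0.0654]
```

>>> {"op": "move_arm", "data": {"series": [[0.5, -0.001, -0.001, 0.03, 0, 0, 0], [0.5, 0, 0, 0.035, 0, 0, 0], [0.5, 0, 0, 0, 0, 0, 0], [0, 0, 0, 0, 0, 0, 0], [0, 0, 0, 0, 0, 0, 0], [0, 0, 0, 0, 0, 0, 0], [0, 0, 0, 0, 0, 0, 0], [0, 0, 0, 0, 0, 0, 0]], "squeeze": 80}}

```text
clock: 27.57
position: [0.5304, -0.2724, 0.0718]
orientation: [179.9, -0.1, -2.9]
force: [1.3, -1.7, -4.4]
opening: 0.0209
finger_force: 78.4
```

>>> {"op": "move_arm", "data": {"series": [[0, -0.005, 0, 0, 0, 0, 0], [0, -0.01, 0, 0, 0, 0, 0], [0, -0.01, 0, 0, 0, 0, 0], [0, 0, 0, 0, 0, 0, 0]]}}

```text
clock: 27.9
position: [0.5025, -0.2706, 0.0711]
orientation: [180.0, 0.0, -2.9]
force: [-0.2, -0.6, 1.7]
opening: 0.0207
finger_force: 79.2
```

>>> {"op": "move_arm", "data": {"series": [[0, -0.015, 0, 0, 0, 0, 0], [0, -0.015, 0, 0, 0, 0, 0], [0, -0.015, 0, 0, 0, 0, 0], [0, -0.01, 0, 0, 0, 0, 0], [0, 0, 0, -0.02, 0, 0, 0], [0, 0, 0, -0.03, 0, 0, 0], [0, 0, 0, -0.03, 0, 0, 0], [0, 0, 0, 0, 0, 0, 0]]}}

```text
clock: 28.57
position: [0.4532, -0.2706, 0.1576]
orientation: [179.6, -0.6, -2.9]
force: [0.8, -0.5, 1.0]
opening: 0.0207
finger_force: 78.9
```

>>> {"op": "move_arm", "data": {"series": [[0, 0, 0, 0, 0, 0, -0.107], [0, 0, 0, 0, 0, 0, -0.107], [0, 0, 0, 0, 0, 0, 0]]}}

```text
clock: 28.82
position: [0.4494, -0.268, 0.1507]
orientation: [180.0, -0.0, 9.5]
force: [0.7, -0.6, -0.6]
opening: 0.0207
finger_force: 78.9
```

```bash
python3 - <<'E'
from h import *
c,w=look()
go(eye(36,125,z=71),9.35)
E
```

```text
[297 141  17  14 227] (array([ 680.7, -127.3]), array([45. , 37.9]), 88.43)
[169 163 101  19 273] (array([610.6, 110.8]), array([  7. , 277.9]), 9.42)
[171 177 101  19 268] (array([573.1, 105.4]), array([  7. , 277.5]), 9.45)
t 28.8667 p [ 449.3 -267.9  150.5] o [ 1.7999e+02 -2.0000e-02  9.2500e+00] F [-0.4 -0.  -1. ] open 20.6 ff 78.94542574882507
rotvec [ 0.0001 -0.0003 -0.0018] shift after turn [ 0.0546 -0.3842  0.0795]
shift [ 0.0539 -0.3843  0.0794]
```

>>> {"op": "move_arm", "data": {"series": [[0, 0.0054, -0.0384, 0, 0, 0, 0], [0, 0.0054, -0.0384, 0, 0, 0, 0], [0, 0.0054, -0.0384, 0, 0, 0, 0], [0, 0.0054, -0.0384, 0, 0, 0, 0], [0, 0.0054, -0.0384, 0, 0, 0, 0], [0, 0.0054, -0.0384, 0, 0, 0, 0], [0, 0.0054, -0.0384, 0, 0, 0, 0], [0, 0.0054, -0.0384, 0, 0, 0, 0]]}}

```text
clock: 29.53
position: [0.4414, 0.044, 0.1504]
orientation: [-180.0, -0.0, 9.2]
force: [0.1, 0.4, -0.3]
opening: 0.0206
finger_force: 79.0
```

>>> {"op": "move_arm", "data": {"series": [[0, 0.0054, -0.0384, 0, 0, 0, 0], [0, 0.0054, -0.0384, 0, 0, 0, 0], [0, 0, 0, 0.025, 0, 0, 0], [0, 0, 0, 0.025, 0, 0, 0], [0, 0, 0, 0.025, 0, 0, 0], [0, 0, 0, 0.0045, 0, 0, 0], [0, 0, 0, 0, 0, 0, 0], [0, 0, 0, 0, 0, 0, 0]]}}

```text
clock: 30.2
position: [0.4404, 0.1197, 0.0714]
orientation: [-180.0, 0.0, 9.3]
force: [-0.4, -0.5, -0.3]
opening: 0.0209
finger_force: 79.1
```

>>> {"op": "move_arm", "data": {"series": [[0, 0, 0, 0, 0, 0, 0], [0, 0, 0, 0, 0, 0, 0]]}}

```text
clock: 30.37
position: [0.4418, 0.1198, 0.0729]
orientation: [-180.0, -0.2, 9.3]
force: [0.1, 0.1, -0.6]
opening: 0.0204
finger_force: 79.1
```

```bash
python3 - <<'E'
from h import *
c,w=look()
go(eye(36,125,z=71),9.35)
m=sel(w,[.45,.1,.06],[.552,.17,.1]);print("nose",rect(w[m]),w[m][:,2].max(),m.sum())
E
```

```text
[297 141  17  14 225] (array([ 680.4, -127.2]), array([45.1, 37.9]), 88.71)
[169 163 101  19 270] (array([610.3, 111.3]), array([  7.3, 278.7]), 9.58)
[171 177 101  19 270] (array([573.1, 105.3]), array([  6.7, 277. ]), 9.33)
t 30.4167 p [441.7 119.8  72.7] o [-179.99   -0.19    9.32] F [ 0.4 -1.  -1.2] open 20.5 ff 79.08836603164673
rotvec [-0.0002 -0.0033 -0.0005] shift after turn [-0.0009 -0.0004  0.0017]
shift [-0.0009 -0.0004  0.0017]
nose (array([522.9, 132.3]), array([43.8, 15.6]), 9.43) 0.09179846883074272 78
```

>>> {"op": "move_arm", "data": {"series": [[0, 0, -0.001, 0.0012, 0, 0, 0], [0, 0.01, 0, 0, 0, 0, 0], [0, 0.01, 0, 0, 0, 0, 0], [0, 0.01, 0, 0, 0, 0, 0], [0, 0, 0, 0, 0, 0, 0], [0, 0, 0, 0, 0, 0, 0]]}}

```text
clock: 30.92
position: [0.4708, 0.1258, 0.0701]
orientation: [-180.0, -0.0, 9.4]
force: [0.0, -0.3, -0.3]
opening: 0.0208
finger_force: 79.2
```

>>> {"op": "move_arm", "data": {"series": [[0, 0.008, 0, 0, 0, 0, 0], [0, 0.008, 0, 0, 0, 0, 0], [0, 0.008, 0, 0, 0, 0, 0], [0, 0, 0, 0, 0, 0, 0], [0, 0, 0, 0, 0, 0, 0]]}}

```text
clock: 31.33
position: [0.494, 0.1297, 0.0699]
orientation: [-180.0, -0.0, 9.4]
force: [1.1, -0.3, 1.7]
opening: 0.0208
finger_force: 79.3
```

>>> {"op": "move_arm", "data": {"series": [[0, 0.006, 0.0004, 0, 0, 0, 0], [0, 0.006, 0, 0, 0, 0, 0], [0, 0.006, 0, 0, 0, 0, 0], [0, 0.006, 0, 0, 0, 0, 0], [0, 0.006, 0, 0, 0, 0, 0], [0, 0, 0, 0, 0, 0, 0], [0, 0, 0, 0, 0, 0, 0]]}}

```text
clock: 31.92
position: [0.5235, 0.1341, 0.0699]
orientation: [180.0, -0.0, 9.4]
force: [1.0, 0.2, 1.4]
opening: 0.0207
finger_force: 79.3
```

>>> {"op": "move_arm", "data": {"series": [[0, 0.002, 0, 0, 0, 0, 0], [0, 0.001, 0, 0, 0, 0, 0], [0, 0, 0, 0, 0, 0, 0], [0, 0, 0, 0, 0, 0, 0]]}}

```text
clock: 32.25
position: [0.526, 0.1346, 0.07]
orientation: [180.0, -0.0, 9.4]
force: [0.3, -0.1, 0.8]
opening: 0.0212
finger_force: 79.4
```

>>> {"op": "move_arm", "data": {"series": [[0, 0.0015, 0, 0, 0, 0, 0], [0, 0, 0, 0, 0, 0, 0], [0, 0, 0, 0, 0, 0, 0]]}}

```text
clock: 32.5
position: [0.5274, 0.1348, 0.0699]
orientation: [-180.0, -0.0, 9.4]
force: [0.6, 1.0, 0.5]
opening: 0.021
finger_force: 79.4
```

>>> {"op": "move_arm", "data": {"series": [[0, 0.0015, 0, 0, 0, 0, 0], [0, 0, 0, 0, 0, 0, 0], [0, 0, 0, 0, 0, 0, 0]]}}

```text
clock: 32.75
position: [0.529, 0.1351, 0.0699]
orientation: [-180.0, -0.0, 9.4]
force: [0.8, -0.4, 0.6]
opening: 0.0205
finger_force: 79.4
```

>>> {"op": "move_arm", "data": {"series": [[0, 0.0015, 0, 0, 0, 0, 0], [0, 0, 0, 0, 0, 0, 0], [0, 0, 0, 0, 0, 0, 0]]}}

```text
clock: 33.0
position: [0.5299, 0.1352, 0.0698]
orientation: [180.0, 0.1, 9.4]
force: [-2.2, -1.1, 2.5]
opening: 0.0206
finger_force: 79.7
```

>>> {"op": "move_arm", "data": {"series": [[0, 0.0015, 0, 0, 0, 0, 0], [0, 0, 0, 0, 0, 0, 0], [0, 0, 0, 0, 0, 0, 0]]}}

```text
clock: 33.25
position: [0.5299, 0.1352, 0.0697]
orientation: [180.0, 0.2, 9.4]
force: [-7.5, -1.1, 7.7]
opening: 0.0209
finger_force: 80.4
```

It's home. On to the last sleeve (y = -108).

>>> {"op": "move_arm", "data": {"series": [[0.5, 0, 0, 0, 0, 0, 0], [0.5, 0, 0, 0, 0, 0, 0], [0.5, 0, 0, 0, 0, 0, 0], [0.5, 0, 0, -0.02, 0, 0, 0], [0.65, 0, 0, -0.035, 0, 0, 0], [0.65, 0, 0, -0.035, 0, 0, 0], [0.65, 0, 0, 0, 0, 0, 0.107], [0.65, 0, 0, 0, 0, 0, 0.107]], "squeeze": 60}}

```text
clock: 33.92
position: [0.5347, 0.1361, 0.1636]
orientation: [-179.9, -0.4, -3.2]
force: [-1.3, 1.1, -2.2]
opening: 0.0552
finger_force: 0.0
```

>>> {"op": "move_arm", "data": {"series": [[0.65, 0.007, 0.0399, 0, 0, 0, 0], [0.65, 0.007, 0.0399, 0, 0, 0, 0], [0.65, 0.007, 0.0399, 0, 0, 0, 0], [0.65, 0.007, 0.0399, 0, 0, 0, 0], [0.65, 0.007, 0.0399, 0, 0, 0, 0], [0.65, 0.007, 0.0399, 0, 0, 0, 0], [0.65, 0.007, 0.0399, 0, 0, 0, 0], [0.65, 0.007, 0.0399, 0, 0, 0, 0]]}}

```text
clock: 34.58
position: [0.5719, -0.1882, 0.1599]
orientation: [180.0, -0.0, -2.9]
force: [1.8, 0.5, -0.8]
opening: 0.0555
finger_force: 0.0
```

>>> {"op": "move_arm", "data": {"series": [[0.65, 0.007, 0.0399, 0, 0, 0, 0], [0.65, 0.007, 0.0399, 0, 0, 0, 0], [0.65, 0.007, 0.0399, 0, 0, 0, 0], [0.65, 0.007, 0.0399, 0, 0, 0, 0], [0.65, 0, 0, 0, 0, 0, 0], [0.65, 0, 0, 0, 0, 0, 0], [0.65, 0, 0, 0, 0, 0, 0], [0.65, 0, 0, 0, 0, 0, 0]]}}

```text
clock: 35.25
position: [0.5915, -0.3457, 0.1594]
orientation: [-179.9, 0.0, -2.8]
force: [-1.1, 0.2, 0.2]
opening: 0.0558
finger_force: 0.0
```

```bash
python3 - <<'E'
from h import *
c,w=look()
go(man(-80,-108,71),-2.92)
for y in(-108,-36,36):
    e=eye(y,41)/1000;m=sel(w,[e[0]-.06,e[1]-.03,.06],[e[0]+.035,e[1]+.03,.1]);print("nozzle",np.round(e*1000),rect(w[m]))
E
```

```text
[297 141  17  14 226] (array([ 679.9, -127. ]), array([45.1, 37.4]), 88.62)
[169 163 101  19 274] (array([610.6, 110.9]), array([  7. , 278.1]), 9.45)
[171 177 101  19 266] (array([573. , 105.5]), array([  6.8, 276.8]), 9.46)
t 35.3 p [ 591.6 -345.4  159.6] o [-1.7996e+02  3.0000e-02 -2.8000e+00] F [0.6 0.1 0.2] open 55.6 ff 0.0
rotvec [-0.0006  0.0005  0.0021] shift after turn [0.0013 0.0023 0.0886]
shift [0.0013 0.0024 0.0886]
nozzle [547.  -9.  71.] (array([534.9, -10.8]), array([95.5, 23.3]), 11.59)
nozzle [535.  63.  71.] (array([523.7,  60.2]), array([95.1, 22.7]), 10.64)
nozzle [524. 134.  71.] (array([511.3, 132.8]), array([96.5, 24.7]), 8.32)
```

>>> {"op": "move_arm", "data": {"series": [[0.65, 0.0013, 0.0022, 0.03, 0, 0, 0], [0.65, 0, 0, 0.03, 0, 0, 0], [0.65, 0, 0, 0.0285, 0, 0, 0], [0.65, 0, 0, 0, 0, 0, 0], [0.65, 0, 0, 0, 0, 0, 0]]}}

```text
clock: 35.72
position: [0.5914, -0.3467, 0.0694]
orientation: [-179.9, 0.3, -2.8]
force: [0.4, 0.1, -0.3]
opening: 0.0556
finger_force: 0.0
```

>>> {"op": "move_arm", "data": {"series": [[0.2, 0, 0, 0, 0, 0, 0], [0.2, 0, 0, 0, 0, 0, 0], [0.2, 0, 0, 0, 0, 0, 0], [0.2, 0, 0, 0, 0, 0, 0], [0.2, 0, 0, 0, 0, 0, 0]]}}

```text
clock: 36.13
position: [0.5945, -0.3479, 0.0744]
orientation: [-179.9, -0.2, -2.9]
force: [-0.1, 4.9, 2.0]
opening: 0.0351
finger_force: 61.2
```

>>> {"op": "move_arm", "data": {"series": [[0.2, 0.0035, 0, -0.0016, 0, 0, 0], [0.2, 0.0035, 0, -0.0016, 0, 0, 0], [0.2, 0.0035, 0, -0.0016, 0, 0, 0], [0.2, 0.0035, 0, -0.0016, 0, 0, 0], [0.2, 0.003, 0, -0.0013, 0, 0, 0], [0.2, 0, 0, 0, 0, 0, 0], [0.2, 0, 0, 0, 0, 0, 0], [0.2, 0, 0, 0, 0, 0, 0]]}}

```text
clock: 36.8
position: [0.6081, -0.3488, 0.0807]
orientation: [-179.9, 0.2, -2.9]
force: [-8.2, 4.8, 1.1]
opening: 0.035
finger_force: 61.3
```

>>> {"op": "move_arm", "data": {"series": [[0.2, 0.0015, 0, -0.0007, 0, 0, 0], [0.2, 0.001, 0, -0.0004, 0, 0, 0], [0.2, 0, 0, 0, 0, 0, 0], [0.2, 0, 0, 0, 0, 0, 0], [0.2, 0, 0, 0, 0, 0, 0], [0.2, 0, 0, 0, 0, 0, 0], [0.2, 0, 0, 0, 0, 0, 0], [0.2, 0, 0, 0, 0, 0, 0]]}}

```text
clock: 37.47
position: [0.6082, -0.3487, 0.0807]
orientation: [-179.8, 0.5, -2.9]
force: [-13.1, 4.2, 0.5]
opening: 0.0354
finger_force: 61.3
```

>>> {"op": "move_arm", "data": {"series": [[0.2, 0, 0, 0, 0, 0, 0], [0.2, 0, 0, 0, 0, 0, 0], [0.65, 0, 0, 0, 0, 0, 0], [0.65, 0, 0, 0, 0, 0, 0], [0.65, 0, 0, 0, 0, 0, 0], [0.65, 0, 0, -0.03, 0, 0, 0], [0.65, 0, 0, -0.025, 0, 0, 0], [0.65, 0, 0, 0, 0, 0, 0]]}}

```text
clock: 38.13
position: [0.617, -0.3527, 0.1438]
orientation: [179.6, -0.7, -2.9]
force: [0.4, -1.2, 1.0]
opening: 0.0556
finger_force: 0.0
```

>>> {"op": "move_arm", "data": {"series": [[0.5, -0.03, 0, 0, 0, 0, 0], [0.5, -0.03, 0, 0, 0, 0, 0], [0.5, -0.027, 0, 0, 0, 0, 0], [0.5, 0, 0, 0, 0, 0, 0], [0.5, 0, 0, 0, 0, 0, 0], [0.5, 0, 0, 0, 0, 0, 0]]}}

```text
clock: 38.63
position: [0.5268, -0.3465, 0.1367]
orientation: [179.9, -0.2, -2.9]
force: [-0.0, 0.0, -0.0]
opening: 0.0427
finger_force: 0.0
```

```bash
python3 - <<'E'
from h import *
go(man(-146,-108,71),-2.92)
E
```

```text
t 38.6333 p [ 526.8 -346.5  136.7] o [179.91  -0.18  -2.89] F [-0.  0. -0.] open 42.7 ff 0.0
rotvec [ 0.0017 -0.0031  0.0005] shift after turn [-0.     -0.0021  0.0657]
shift [-0.0002 -0.0022  0.0657]
```

>>> {"op": "move_arm", "data": {"series": [[0.5, 0, -0.002, 0.03, 0, 0, 0], [0.5, 0, 0, 0.0355, 0, 0, 0], [0.5, 0, 0, 0, 0, 0, 0], [0, 0, 0, 0, 0, 0, 0], [0, 0, 0, 0, 0, 0, 0], [0, 0, 0, 0, 0, 0, 0], [0, 0, 0, 0, 0, 0, 0], [0, 0, 0, 0, 0, 0, 0]], "squeeze": 80}}

```text
clock: 39.3
position: [0.5265, -0.3443, 0.0709]
orientation: [179.9, -0.1, -2.9]
force: [1.6, -0.2, -3.1]
opening: 0.0208
finger_force: 78.4
```

>>> {"op": "move_arm", "data": {"series": [[0, -0.005, 0, 0, 0, 0, 0], [0, -0.01, 0, 0, 0, 0, 0], [0, -0.01, 0, 0, 0, 0, 0], [0, 0, 0, 0, 0, 0, 0]]}}

```text
clock: 39.63
position: [0.4987, -0.3426, 0.0704]
orientation: [180.0, 0.0, -2.9]
force: [-0.4, -0.5, 1.4]
opening: 0.0212
finger_force: 79.3
```

>>> {"op": "move_arm", "data": {"series": [[0, -0.015, 0, 0, 0, 0, 0], [0, -0.015, 0, 0, 0, 0, 0], [0, -0.015, 0, 0, 0, 0, 0], [0, -0.01, 0, 0, 0, 0, 0], [0, 0, 0, -0.02, 0, 0, 0], [0, 0, 0, -0.03, 0, 0, 0], [0, 0, 0, -0.03, 0, 0, 0], [0, 0, 0, 0, 0, 0, 0]]}}

```text
clock: 40.3
position: [0.449, -0.3429, 0.157]
orientation: [179.6, -0.6, -2.9]
force: [1.4, -2.1, -0.1]
opening: 0.0209
finger_force: 79.0
```

>>> {"op": "move_arm", "data": {"series": [[0, 0, 0, 0, 0, 0, -0.107], [0, 0, 0, 0, 0, 0, -0.107], [0, 0, 0, 0, 0, 0, 0]]}}

```text
clock: 40.55
position: [0.4455, -0.3398, 0.1498]
orientation: [180.0, -0.0, 9.5]
force: [-0.4, -0.3, -1.7]
opening: 0.0206
finger_force: 79.0
```

```bash
python3 - <<'E'
from h import *
c,w=look()
go(eye(108,125,z=71),9.35)
E
```

```text
[297 141  17  14 226] (array([ 680.4, -127.3]), array([45., 38.]), 89.1)
[169 163 101  19 268] (array([610.5, 111. ]), array([  6.9, 277.9]), 9.41)
[171 177 101  19 270] (array([573.1, 105.6]), array([  7. , 277.2]), 9.43)
t 40.6 p [ 445.4 -339.7  149.6] o [ 1.80e+02 -1.00e-02  9.25e+00] F [-0.6  0.3 -0.7] open 20.6 ff 79.01125073432922
rotvec [ 0.0001 -0.0002 -0.0018] shift after turn [ 0.0702 -0.5264  0.0786]
shift [ 0.0692 -0.5265  0.0785]
```

>>> {"op": "move_arm", "data": {"series": [[0, 0.005, -0.0376, 0, 0, 0, 0], [0, 0.005, -0.0376, 0, 0, 0, 0], [0, 0.005, -0.0376, 0, 0, 0, 0], [0, 0.005, -0.0376, 0, 0, 0, 0], [0, 0.005, -0.0376, 0, 0, 0, 0], [0, 0.005, -0.0376, 0, 0, 0, 0], [0, 0.005, -0.0376, 0, 0, 0, 0], [0, 0.005, -0.0376, 0, 0, 0, 0]]}}

```text
clock: 41.27
position: [0.4355, -0.0348, 0.1495]
orientation: [-180.0, -0.0, 9.2]
force: [-0.4, 0.0, -0.8]
opening: 0.0208
finger_force: 79.0
```

>>> {"op": "move_arm", "data": {"series": [[0, 0.005, -0.0376, 0, 0, 0, 0], [0, 0.005, -0.0376, 0, 0, 0, 0], [0, 0.005, -0.0376, 0, 0, 0, 0], [0, 0.005, -0.0376, 0, 0, 0, 0], [0, 0.005, -0.0376, 0, 0, 0, 0], [0, 0.0045, -0.0376, 0, 0, 0, 0], [0, 0, 0, 0, 0, 0, 0], [0, 0, 0, 0, 0, 0, 0]]}}

```text
clock: 41.93
position: [0.4279, 0.1927, 0.1494]
orientation: [180.0, 0.0, 9.5]
force: [0.1, 0.6, -1.2]
opening: 0.0204
finger_force: 79.3
```

```bash
python3 - <<'E'
from h import *
c,w=look()
go(eye(108,125,z=71),9.35)
E
```

```text
[297 141  17  14 225] (array([ 680.1, -127.3]), array([45.1, 38.1]), 88.94)
[169 163 101  19 273] (array([610.3, 111.1]), array([  7. , 278.5]), 9.44)
[171 177 101  19 272] (array([573. , 105.4]), array([  6.7, 276.8]), 9.35)
t 41.9833 p [427.9 191.3 149.3] o [1.7996e+02 5.0000e-02 9.4100e+00] F [-0.5 -0.3 -1.3] open 20.4 ff 79.25389409065247
rotvec [0.0006 0.0008 0.0011] shift after turn [0.0012 0.0004 0.0783]
shift [0.0013 0.0004 0.0783]
```

>>> {"op": "move_arm", "data": {"series": [[0, 0, 0, 0.025, 0, 0, 0], [0, 0, 0, 0.025, 0, 0, 0], [0, 0, 0, 0.025, 0, 0, 0], [0, 0, 0, 0.0035, 0, 0, 0], [0, 0, 0, 0, 0, 0, 0], [0, 0, 0, 0, 0, 0, 0], [0, 0, 0, 0, 0, 0, 0], [0, 0, 0, 0, 0, 0, 0]]}}

```text
clock: 42.65
position: [0.43, 0.1912, 0.073]
orientation: [-180.0, -0.2, 9.3]
force: [-0.5, 0.2, -1.1]
opening: 0.0207
finger_force: 79.2
```

```bash
python3 - <<'E'
from h import *
c,w=look()
go(eye(108,125,z=71),9.35)
m=sel(w,[.45,.17,.06],[.54,.24,.1]);print("nose",rect(w[m]),w[m][:,2].max(),m.sum())
E
```

```text
[297 141  17  14 228] (array([ 680.3, -127.2]), array([44.7, 38. ]), 88.68)
[169 163 101  19 272] (array([610.6, 111. ]), array([  7. , 277.7]), 9.42)
[171 177 101  19 272] (array([573.1, 105.5]), array([  6.8, 277.2]), 9.43)
t 42.7 p [429.8 191.3  72.9] o [-179.96   -0.18    9.35] F [-0.9  0.2 -1.3] open 20.8 ff 79.22135353088379
rotvec [-0.0006 -0.0032  0.    ] shift after turn [-0.0007  0.      0.0019]
shift [-0.0007  0.      0.0019]
nose (array([496.7, 199.3]), array([73. , 17.2]), 15.08) 0.09354810874742803 86
```

>>> {"op": "move_arm", "data": {"series": [[0, 0, -0.0006, 0.0017, 0, 0, 0], [0, 0.01, 0, 0, 0, 0, 0], [0, 0.01, 0, 0, 0, 0, 0], [0, 0.01, 0, 0, 0, 0, 0], [0, 0, 0, 0, 0, 0, 0], [0, 0, 0, 0, 0, 0, 0]]}}

```text
clock: 43.2
position: [0.459, 0.1967, 0.0696]
orientation: [-180.0, -0.0, 9.4]
force: [-0.4, 1.1, -2.0]
opening: 0.021
finger_force: 79.2
```

>>> {"op": "move_arm", "data": {"series": [[0, 0.008, 0, 0, 0, 0, 0], [0, 0.008, 0, 0, 0, 0, 0], [0, 0.008, 0, 0, 0, 0, 0], [0, 0, 0, 0, 0, 0, 0], [0, 0, 0, 0, 0, 0, 0]]}}

```text
clock: 43.62
position: [0.4821, 0.2004, 0.0694]
orientation: [180.0, 0.0, 9.4]
force: [-0.5, -0.3, -1.1]
opening: 0.0208
finger_force: 79.4
```

>>> {"op": "move_arm", "data": {"series": [[0, 0.006, 0, -0.0006, 0, 0, 0], [0, 0.006, 0, 0, 0, 0, 0], [0, 0.006, 0, 0, 0, 0, 0], [0, 0.006, 0, 0, 0, 0, 0], [0, 0.006, 0, 0, 0, 0, 0], [0, 0, 0, 0, 0, 0, 0], [0, 0, 0, 0, 0, 0, 0]]}}

```text
clock: 44.2
position: [0.5116, 0.2053, 0.0701]
orientation: [180.0, 0.0, 9.4]
force: [-0.7, 0.4, -1.0]
opening: 0.0205
finger_force: 79.4
```

>>> {"op": "move_arm", "data": {"series": [[0, 0.002, 0, 0, 0, 0, 0], [0, 0.001, 0, 0, 0, 0, 0], [0, 0, 0, 0, 0, 0, 0], [0, 0, 0, 0, 0, 0, 0]]}}

```text
clock: 44.53
position: [0.514, 0.2057, 0.0701]
orientation: [-180.0, 0.0, 9.4]
force: [-1.0, -0.1, -1.5]
opening: 0.0208
finger_force: 79.4
```

>>> {"op": "move_arm", "data": {"series": [[0, 0.0015, 0, 0, 0, 0, 0], [0, 0, 0, 0, 0, 0, 0], [0, 0, 0, 0, 0, 0, 0]]}}

```text
clock: 44.78
position: [0.5156, 0.206, 0.0701]
orientation: [-180.0, -0.0, 9.4]
force: [-0.2, -0.5, -1.4]
opening: 0.021
finger_force: 79.4
```

>>> {"op": "move_arm", "data": {"series": [[0, 0.0015, 0, 0, 0, 0, 0], [0, 0, 0, 0, 0, 0, 0], [0, 0, 0, 0, 0, 0, 0]]}}

```text
clock: 45.03
position: [0.5172, 0.2062, 0.0701]
orientation: [-180.0, -0.0, 9.4]
force: [0.1, -0.0, -1.7]
opening: 0.0211
finger_force: 79.4
```

>>> {"op": "move_arm", "data": {"series": [[0, 0.0015, 0, 0, 0, 0, 0], [0, 0, 0, 0, 0, 0, 0], [0, 0, 0, 0, 0, 0, 0]]}}

```text
clock: 45.28
position: [0.5186, 0.2065, 0.07]
orientation: [-180.0, 0.0, 9.4]
force: [-0.6, -0.2, -1.7]
opening: 0.0205
finger_force: 79.4
```

>>> {"op": "move_arm", "data": {"series": [[0, 0.0015, 0, 0, 0, 0, 0], [0, 0, 0, 0, 0, 0, 0], [0, 0, 0, 0, 0, 0, 0]]}}

```text
clock: 45.53
position: [0.5187, 0.2065, 0.0698]
orientation: [180.0, 0.2, 9.4]
force: [-5.3, -0.9, 1.2]
opening: 0.021
finger_force: 79.7
```

It's home. Release, retreat clear (up and away to the right) and inspect.

>>> {"op": "move_arm", "data": {"series": [[0.5, 0, 0, 0, 0, 0, 0], [0.5, 0, 0, 0, 0, 0, 0], [0.5, 0, 0, 0, 0, 0, 0], [0.5, 0, 0, -0.02, 0, 0, 0], [0.5, 0, 0, -0.04, 0, 0, 0], [0.5, 0, 0, -0.04, 0, 0, 0], [0.5, 0, 0, -0.04, 0, 0, 0], [0.5, -0.01, 0.038, 0, 0, 0, 0]]}}

```text
clock: 46.2
position: [0.5234, 0.1735, 0.2211]
orientation: [-179.7, -1.1, 9.6]
force: [2.2, 0.5, 2.0]
opening: 0.0425
finger_force: 0.0
```

>>> {"op": "move_arm", "data": {"series": [[0.5, -0.01, 0.038, 0, 0, 0, 0], [0.5, -0.01, 0.038, 0, 0, 0, 0], [0.5, -0.01, 0.038, 0, 0, 0, 0], [0.5, -0.01, 0.038, 0, 0, 0, 0], [0.5, 0, 0.038, 0, 0, 0, 0], [0.5, 0, 0.038, 0, 0, 0, 0], [0.5, 0, 0.038, 0, 0, 0, 0], [0.5, 0, 0.038, 0, 0, 0, 0]]}}

```text
clock: 46.87
position: [0.527, -0.1411, 0.2109]
orientation: [179.9, -0.1, 9.4]
force: [1.3, -0.4, -0.4]
opening: 0.0427
finger_force: 0.0
```

>>> {"op": "move_arm", "data": {"series": [[0.5, 0, 0.038, 0, 0, 0, 0], [0.5, 0, 0.038, 0, 0, 0, 0], [0.5, 0, 0.038, 0, 0, 0, 0], [0.5, 0, 0.038, 0, 0, 0, 0], [0.5, 0, 0.02, 0, 0, 0, 0], [0.5, 0, 0, 0, 0, 0, 0], [0.5, 0, 0, 0, 0, 0, 0]]}}

```text
clock: 47.45
position: [0.5547, -0.3099, 0.21]
orientation: [180.0, -0.0, 9.2]
force: [-0.3, 0.2, -0.7]
opening: 0.0426
finger_force: 0.0
```

```bash
python3 - <<'E'
from h import *
from cell import env
st();c,w=look()
for y in(-108,-36,36,108):
    e=eye(y,41)/1000;m=sel(w,[e[0]-.06,e[1]-.03,.06],[e[0]+.035,e[1]+.03,.1]);print("nozzle",np.round(e*1000),rect(w[m]))
a=cv2.resize(c["image"][130:240,100:300,::-1],(800,440),interpolation=cv2.INTER_CUBIC);cv2.imwrite("pics/f1.png",a)
s=env.camera("side");cv2.imwrite("pics/f2.png",cv2.resize(s["image"][80:300,150:370,::-1],(600,600),interpolation=cv2.INTER_CUBIC))
E
```

```text
t 47.45 p [ 554.7 -309.9  210. ] o [ 1.80e+02 -3.00e-02  9.25e+00] F [-0.3  0.2 -0.7] open 42.6 ff 0.0
[297 140  17  15 223] (array([ 680.5, -127.4]), array([45.2, 37.6]), 87.31)
[169 163 101  19 272] (array([610.5, 110.9]), array([  6.6, 278. ]), 9.43)
[171 177 101  19 270] (array([572.9, 105.5]), array([  7. , 277.1]), 9.36)
nozzle [547.  -9.  71.] (array([535.2, -10.6]), array([96.1, 23.1]), 11.51)
nozzle [535.  63.  71.] (array([523.7,  60.2]), array([95.2, 22.8]), 10.57)
nozzle [524. 134.  71.] (array([512.5, 133. ]), array([94.5, 24.6]), 8.33)
nozzle [512. 205.  71.] (array([500.1, 204.1]), array([96.9, 27. ]), 7.17)
```

View pics/f1.png

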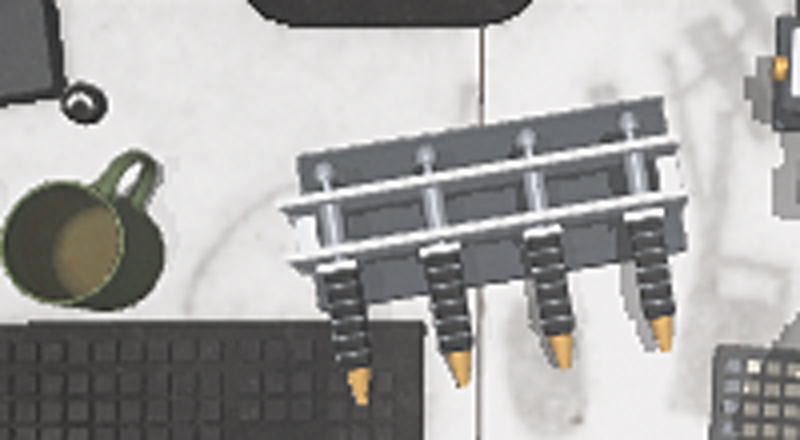

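View pics/f2.png

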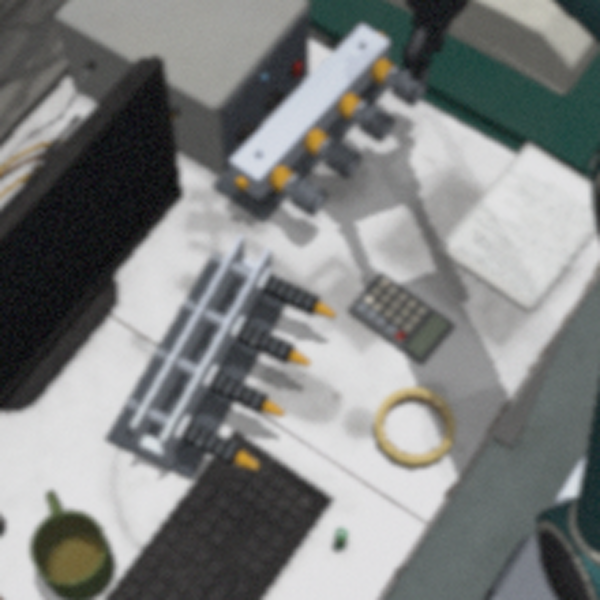

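All four nozzles sit with their collars at the front plate: in the top crop the noses pass through both plates at cols 325–630. The side view shows the manifold empty with its sleeves forward. Rack, mug and calculator have not moved.

```bash
python3 -c "
from cell import env
print(env.job_done())"
```

```text
the job is handed in; nothing more can be done
None
```

I took all four nozzles out of the manifold and parked them collar-home in the rack, with every sleeve back forward and the rack, mug and calculator not moved; I handed the job in at about 47 s and got no score back.

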